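# Seat the speed-control card in its card frame

## Robot

A 7-joint arm with a two-finger parallel gripper is mounted at the origin on a cart in front of the work surface, level with it; the furniture and walls round the work are solid. World frame = base frame: x ahead of the robot, y to its left, z up, the work surface at z = 0. Lengths are in m, angles in rad, forces in N, time in s.
With the tool pointing down it reaches from about 0.425 to 0.925 m from the base axis. Payload 6.8 kg.
Tool frame: the origin (TCP) lies at the very end of the fingers, on their centre line; the grasp point (between the pads) lies 19 mm behind it (r.tcp_to_grasp is the distance from the TCP to the grasp point, in m); z points along the fingers, y is the line along which they close (so a half turn about z gives the same grasp; the last joint's range is limited). The gripper opens to 85 mm and grips with 20 to 120 N. Pads are 22 mm wide; open, the fingers measure 114 mm over their backs; the gripper's body (76 mm by 85 mm) begins 54 mm behind the grasp point. The pads swing forward as they close: fully open they stand 13 mm farther back than shut.
Start: joints at [-1.427, 0.477, 0.022, 1.555, -0.011, 1.109, -0.083], TCP at [0.168, 0.654, 0.207] pointing down, gripper open.
Joint ranges: [-2.96, 2.96], [-0.34, 2.1], [-1.41, 1.46], [0.24, 2.44], [-1.37, 4.51], [0.17, 1.92], [-2.96, 2.96]. Speed limits (rad/s): [2.39, 2.39, 3.14, 3.14, 3.14, 3.14, 3.14].

## Interface

Orientations are given as a rotation vector (axis times angle).
In Python, from bench import r gives the robot as it stands.
- The arm moves only by the tool step_arm, never from a script. Its argument "moves" is a list of rows, each a list of 7 numbers: the shift along the tool's x, y, z in mm, then the turn, a rotation vector about the tool's x, y, z in rad, then the finger opening in mm, from 0 to 85.4. A call has 1 to 8 rows; each row is the pose to reach, as a shift and turn from the pose commanded when the call began, along the tool's axes at that moment; what a row does not reach only later rows make up. A row lasts 1/10 s, in which the tool goes at most 50 mm and 8.59 degrees, less where a joint would pass 70% of its speed; a pose out of reach is approached as far as the arm can. A call with a gripper value outside its range is refused whole. The fingers move at their own pace and stop on an object; "grip_force" is the grip in N (left out, the last holds). Time passes only in rows, so rows that repeat a pose let the fingers close. It gives the time, the measured TCP pose, the force, the opening and the grip force at its end, in the units of the state.
- r.get_obs(): the state, without advancing time (a new reading comes with each control period).
- r.grab_frame(name): name is "scene" or "top"; returns a dict with "image" (420x560x3 uint8, red, green, blue), "depth" (420x560 float32, m along the optical axis (not along the pixel's ray), 0 where there is no reading), "mtx" (3x3 intrinsics, pixels), "rvec" (rotation vector, rad) and "tvec" (3), from world to camera coordinates, as OpenCV has them. Camera axes: x right, y down, z forward; pixel columns grow to the right and rows downward; lengths in m; the calibration is good to about 2 mm. A picture is of the moment at which its call begins.
- r.hand_in(): hands the job in; it is judged then, once.
The state is a dict: "clock": time; "joints": joint angles; "qvel": joint speeds; "tau": joint torques, N m; "tcp_pos": TCP position; "orientation": TCP orientation; "contact_force": force on the tool from outside, world axes, zero at the start; "moment": the same for the moment, N m; "grip_width": finger opening in m; "gripper_force": force on a finger pad.
Only numpy, scipy, OpenCV 4.12 (cv2) and the standard library are available. Lean on these libraries where they do the work, as an engineer would, in place of code of your own. Each camera call takes 0.05 s, during which the arm holds its last target. There are 200 camera calls.

## Task

Take the green speed-control card by its blue grip out of the wooden stand and slide it down the two white guides of the card frame until it bears on both floating sockets at the bottom and just begins to press them down (about a millimetre, no more by hand), and let go of it there. Then swing the two red ejector levers inwards to their stops, pushing on them gently, so that they press the card fully home, and leave the other things on the bench alone.

Things in the scene. Friction and masses are not known exactly. Their poses are not given: they have to be found in the camera images.
- card_grip (a point): centre of the blue grip bar (12 mm thick along its x, 44 long along its y, 18 high) on top of the loose green circuit card (0.12 kg). The board is 4 mm thick (x), 100 wide (y; the lowest 8 mm only 94) and 65 high; its lower edge lies 74 mm, its upper edge 9 mm below this point. Axes are the card's: z up. It starts upright in the stand; either face may be turned to the front.
- stand: fixed wooden stand, 60 (x) x 130 (y) x 36 mm high, with a slot 5.4 mm wide along its y, 26 mm deep, whose floor is 10 mm up; the card stands in it. Origin under its centre, on the bench.
- card_frame: fixed card frame with aluminium base 74 (x) x 160 (y) x 10 mm; origin under its centre on the bench, z up; the card goes in along its y, midway in x and y. The card first touches the sockets with card_grip about 103 mm above this origin, up to 5 mm more or less from start to start (feel for it); pressed home by both levers card_grip is 96 mm above it.
- guide_left (a point): middle of the mouth of the white upright guide at the frame's +y side (50 mm from the middle, 80 mm above the bench): a channel open to the middle, 6.5 mm wide in x, 2 mm play beyond the card's edge, straight below 68 mm, lead-in above (catches 3 mm). A copper leaf spring 50 mm up rubs on the card's edge: in all 1 to 7 N of push; the card stays where it is left.
- guide_right (a point): the same for the guide at the frame's -y side.
- socket_left (a joint): how far the floating socket half under the card's edge at the frame's +y side is pressed down, m: 0 untouched, at most 0.013. It yields at 2.5 N and takes 0.8 N more per mm. By hand press it only about 1 mm (6 to 8 N for both halves together, besides the rub in the guides); over 2 mm with the levers still open is forcing it.
- socket_right (a joint): the same for the socket half at the frame's -y side.
- lever_left (a joint): angle of the red lever at the frame's +y side, rad: 0 leaning 30 degrees outwards (open), 1.22 leaning 40 degrees inwards against its stop (closed). It stays where left (0.12 N m). Its 20 mm nose meets the card's top edge from about 0.35 rad on. Push its handle from outside towards the middle, finger tips 132 mm above the bench: up to about 16 N; over 25 N breaks it.
- lever_right (a joint): the same for the lever at the frame's -y side, mirrored.
- left_pivot (a point): axis of the left lever (along the frame's x), 65 mm from the frame's middle, 90 mm above the bench. The lever is 14 mm wide in x; the steel cheeks beside it reach 98 mm up and to 75 mm from the middle.
- right_pivot (a point): the same for the right lever.
- left_lever_tip (a point): middle of the rounded end of the left lever's handle, 66 mm from its axis; the end is 9 mm thick, the handle below it 7 mm.
- right_lever_tip (a point): the same point on the right lever.
- loupe: black eyeglass loupe standing on the bench, 38 mm across and 30 mm high; origin under its centre
- pith_block: small pale pith-wood block, 22 x 50 x 16 mm, lying on the bench; origin under its centre
- movement_holder: small brass clamp with two rods, 42 x 93 x 20 mm, lying on the bench; origin under its centre
- dust_blower: red rubber dust blower with a tan nozzle, 50 x 109 x 50 mm, lying on the bench; origin under its centre

How it is judged:
By the outcome, as a careful person would: the job done as asked, in the order asked, and still so for the second after the job is handed in, with the robot touching nothing.
It also fails if it takes over 70 s, if anything falls off the work surface, if the arm or the gripper's body presses on something with over 40 N, if the wrist force passes 120 N, or if a joint passes its speed limit or range.

## Working session

There is one attempt and no reset: what is moved stays moved. The work goes in short steps, Python scripts to look and compute and a tool call to move; the robot and the scene stay as the last step left them, time stands still between calls to the robot, and variables do not carry over. Pictures are saved under pics/ and viewed, at most 10 in all, crops included, and the job is handed in when it is done.

Besides the shell and the picture viewer there is one more tool, called after ">>>" by a JSON object that holds its "op" and its "data". step_arm: Moves the arm, as the interface text tells. Its arguments: {"type":"object","properties":{"moves":{"type":"array","items":{"type":"array","items":{"type":"number"}}},"grip_force":{"type":"number"}},"required":["moves"]}

```bash
mkdir -p pics; ls; python3 - <<'E'
from bench import r
import cv2,numpy as np,pickle
o=r.get_obs();print(o['tcp_pos'],o['orientation'],o['contact_force'],r.tcp_to_grasp)
for n in('scene','top'):
    f=r.grab_frame(n);pickle.dump(f,open(n+'.pkl','wb'))
    cv2.imwrite(f'pics/{n}0.png',f['image'][:,:,::-1]); 
    R=cv2.Rodrigues(np.array(f['rvec']))[0];print(n,(-R.T@np.array(f['tvec']).ravel()),R[2],f['mtx'][0])
E
```

```text
pics
[0.16801293 0.65309885 0.20553613] [-3.94372732e-01 -3.11663281e+00  2.82640687e-03] [ 0.69772585 -0.19183209 -1.52658484] 0.0187
scene [ 0.07118252 -0.41552996  0.72941872] [ 0.51237947  0.4157582  -0.75140694] [409.87222701   0.         279.14699911]
top [ 0.34117821 -0.05633415  1.59979695] [ 0.11145592  0.00315431 -0.99376437] [542.28421461   0.         282.17074623]
```

View pics/scene0.png

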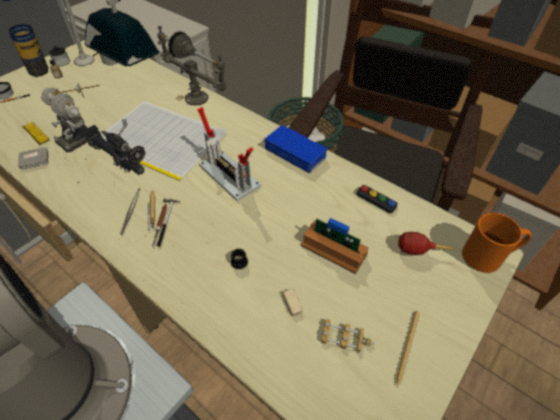

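View pics/top0.png

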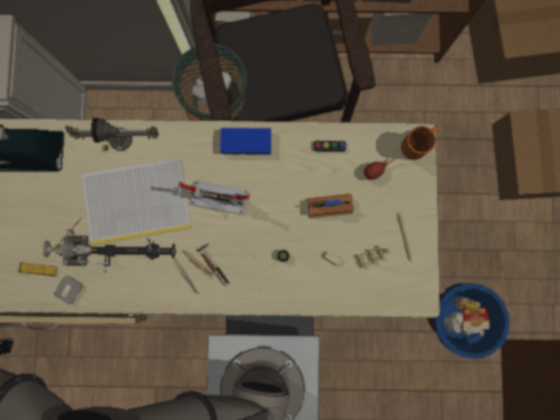

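The scene view shows the card with its blue grip in the stand at about (337,240), and the frame with its red levers at about (228,170). In the top view the stand is at (330,205) and the frame at (219,197), both with their long axis roughly along the image's x. Next I'll measure both.

```bash
cat > h.py <<'E'
import cv2,numpy as np,pickle
def cam(f):
    R=cv2.Rodrigues(np.array(f['rvec'],float))[0];t=np.array(f['tvec'],float).ravel();return np.array(f['mtx']),R,t
def cloud(f):
    K,R,t=cam(f);h,w=f['depth'].shape;u,v=np.meshgrid(np.arange(w),np.arange(h))
    d=np.stack([(u-K[0,2])/K[0,0],(v-K[1,2])/K[1,1],np.ones((h,w))],-1)
    return (d*f['depth'][...,None]-t)@R
def plane(f,u,v,z):
    K,R,t=cam(f);d=R.T@np.linalg.solve(K,[u,v,1.]);c=-R.T@t;return c+d*(z-c[2])/d[2]
def proj(f,P):
    return cv2.projectPoints(np.atleast_2d(np.array(P,float)),np.array(f['rvec'],float),np.array(f['tvec'],float),np.array(f['mtx']),None)[0][:,0]
E
python3 - <<'E'
from h import *
roi={'scene':{'frame':(195,100,265,200),'stand':(295,210,375,275)},'top':{'frame':(170,175,255,220),'stand':(295,185,365,225)}}
for n in roi:
    f=pickle.load(open(n+'.pkl','rb'));X=cloud(f);hsv=cv2.cvtColor(f['image'],cv2.COLOR_RGB2HSV);H,S,V=cv2.split(hsv)
    M={'blue':(H>100)&(H<130)&(S>130),'red':((H<6)|(H>172))&(S>140),'green':(H>50)&(H<95)&(S>80),'wood':(H>6)&(H<16)&(S>130)}
    for k,(a,b,c,d) in roi[n].items():
        im=f['image'][b:d,a:c,::-1];s=min(800//(c-a),600//(d-b),8);cv2.imwrite(f'pics/{n}_{k}.png',cv2.resize(im,None,fx=s,fy=s,interpolation=cv2.INTER_CUBIC));print(n,k,'scale',s)
        for m in (['red'] if k=='frame' else ['blue','green','wood']):
            mm=np.zeros(H.shape,np.uint8);mm[b:d,a:c]=M[m][b:d,a:c]
            nc,L,st,ce=cv2.connectedComponentsWithStats(mm)
            for i in range(1,nc):
                if st[i,4]<12: continue
                P=X[(L==i)];P=P[P[:,2]<.5]
                rc=cv2.minAreaRect(np.argwhere(L==i)[:,::-1].astype(np.float32))
                print(m,st[i],ce[i].round(1),'mean',P.mean(0).round(4),'zp5,95',np.percentile(P[:,2],[5,95]).round(3),rc)
E
```

```text
scene frame scale 6
red [198 108  16  29 126] [205.5 122.8] mean [0.5617 0.2064 0.1215] zp5,95 [0.093 0.152] ((205.47259521484375, 122.23973083496094), (30.455896377563477, 5.462198734283447), 65.55604553222656)
red [239 148  14  17  84] [244.5 157.1] mean [0.5351 0.0586 0.1176] zp5,95 [0.093 0.152] ((244.3275909423828, 154.93104553222656), (9.841853141784668, 17.826751708984375), 21.80141258239746)
scene stand scale 8
blue [327 219  22  16 184] [337.5 226.5] mean [ 0.5261 -0.1944  0.087 ] zp5,95 [0.076 0.093] ((337.70001220703125, 226.60003662109375), (21.466251373291016, 8.497057914733887), 26.56505012512207)
green [316 220  43  31 332] [336.1 234.8] mean [ 0.5279 -0.1934  0.057 ] zp5,95 [0.041 0.074] ((336.5821838378906, 234.830078125), (48.17303466796875, 10.511537551879883), 25.820993423461914)
wood [ 302  222   66   51 1263] [333.6 249.7] mean [ 0.5142 -0.2002  0.0257] zp5,95 [0.008 0.037] ((333.5000305175781, 246.00003051757812), (64.39875793457031, 28.174455642700195), 26.56505012512207)
top frame scale 8
red [180 183  16   8  50] [187.4 186.8] mean [0.5613 0.2094 0.1262] zp5,95 [0.102 0.154] ((187.01358032226562, 186.86196899414062), (15.807809829711914, 3.2288291454315186), 19.653823852539062)
red [234 195  15   4  35] [241.  196.7] mean [0.5361 0.0618 0.1239] zp5,95 [0.1   0.156] ((241.0, 196.5), (3.0, 14.0), 90.0)
top stand scale 8
blue [325 201  15   4  46] [332.  202.5] mean [ 0.5268 -0.1907  0.0938] zp5,95 [0.089 0.099] ((332.0, 202.5), (3.0, 14.0), 90.0)
wood [309 195  44  22 526] [329.6 206.5] mean [ 0.5225 -0.1894  0.0326] zp5,95 [0.01  0.043] ((330.4630126953125, 205.3986358642578), (17.430015563964844, 42.71139144897461), 83.9909896850586)
```

```bash
python3 - <<'E'
import cv2,numpy as np
a=cv2.imread('pics/scene_frame.png');b=cv2.imread('pics/top_frame.png')
print(a.shape,b.shape)
c=np.zeros((600,790,3),np.uint8);a=cv2.resize(a,(364,520));b=cv2.resize(b,(425,225))
c[:520,:364]=a;c[:225,365:790]=b;d=cv2.resize(cv2.imread('pics/scene_stand.png'),(400,325));c[230:555,380:780]=d
cv2.imwrite('pics/combo.png',c)
E
```

```text
(600, 420, 3) (360, 680, 3)
```

View pics/combo.png

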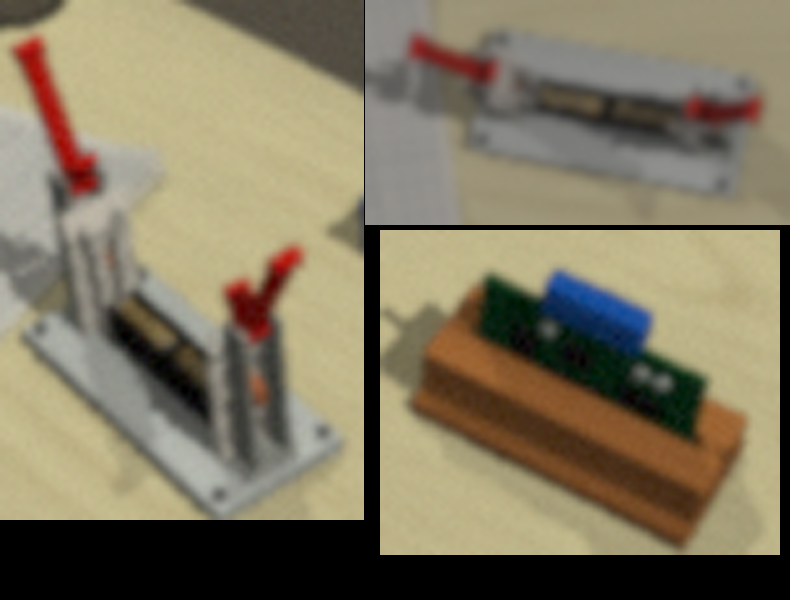

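Crops: both levers are open. The frame base is a skewed rectangle with guides at its ends. The card stands upright in the stand with the grip at crop (600,310). Next I'll refine the poses from the heights.

```bash
python3 - <<'E'
from h import *
W=[]
for n in('scene','top'):
    f=pickle.load(open(n+'.pkl','rb'));X=cloud(f);hsv=cv2.cvtColor(f['image'],cv2.COLOR_RGB2HSV);H,S,V=cv2.split(hsv)
    print('==',n)
    def rect(name,m,c,rad,z0,z1):
        P=X[m&(np.hypot(X[...,0]-c[0],X[...,1]-c[1])<rad)&(X[...,2]>z0)&(X[...,2]<z1)]
        rc=cv2.minAreaRect((P[:,:2]*1000).astype(np.float32));B=cv2.boxPoints(rc)
        e=[B[1]-B[0],B[2]-B[1]];e=max(e,key=np.linalg.norm);e=e*np.sign(e[1])
        q=P[:,:2]-P[:,:2].mean(0);w,v=np.linalg.eigh(q.T@q);v=v[:,1]*np.sign(v[1,1])
        print(name,len(P),'ctr',np.round(rc[0],1),'size',np.round(rc[1],1),'yaw',np.degrees(np.arctan2(-e[0],e[1])).round(1),'pca',np.degrees(np.arctan2(-v[0],v[1])).round(1),'mean',P.mean(0).round(4))
    al=np.ones(H.shape,bool)
    rect('plate',(S<70),(.5485,.134),.11,.006,.014)
    rect('guide+ >60',(S<90),(.5615-.004,.19),.035,.065,.085)
    rect('guide- >60',(S<90),(.5395,.085),.035,.065,.085)
    rect('standtop',(H>6)&(H<16)&(S>130),(.524,-.192),.1,.031,.041)
    rect('grip',(H>100)&(H<130)&(S>130),(.524,-.192),.06,.07,.1)
    rect('griptop',(H>100)&(H<130)&(S>130),(.524,-.192),.06,.089,.1)
    rect('card',(H>50)&(H<95)&(S>80),(.524,-.192),.1,.04,.08)
    d=f['depth'];print('table z',np.percentile(X[(np.hypot(X[...,0]-.45,X[...,1]+.0)<.05)][:,2],[5,50,95]).round(4))
    m=((H<6)|(H>172))&(S>140)
    for c in((.5615,.208),(.5355,.06)):
        P=X[m&(np.hypot(X[...,0]-c[0],X[...,1]-c[1])<.06)&(X[...,2]>.06)&(X[...,2]<.2)]
        T=P[P[:,2]>np.percentile(P[:,2],85)];print('tip',T.mean(0).round(4),P[:,2].max().round(3))
E
```

```text
== scene
plate 760 ctr [550.2 132.8] size [161.8  74.9] yaw -9.8 pca -7.4 mean [0.5377 0.1249 0.009 ]
guide+ >60 130 ctr [560.5 189.7] size [31.8 36.5] yaw 79.0 pca 71.8 mean [0.5586 0.1869 0.0754]
guide- >60 79 ctr [536.7  75. ] size [23.8 37.8] yaw 11.7 pca 47.8 mean [0.5347 0.0723 0.0742]
standtop 653 ctr [ 527.4 -194.3] size [ 42.5 129.9] yaw 7.5 pca 8.9 mean [ 0.5205 -0.2007  0.0349]
grip 183 ctr [ 527.5 -192.7] size [11.7 45.5] yaw 8.1 pca 5.9 mean [ 0.5261 -0.1945  0.0871]
griptop 91 ctr [ 528.1 -194.3] size [11.2 41. ] yaw 6.0 pca 6.7 mean [ 0.5279 -0.194   0.0918]
card 324 ctr [ 527.  -193.9] size [ 6.9 94.4] yaw 7.2 pca 6.8 mean [ 0.5279 -0.1936  0.0575]
table z [-0.0032 -0.001   0.001 ]
tip [0.5638 0.2204 0.151 ] 0.155
tip [0.533  0.0394 0.1516] 0.153
== top
plate 864 ctr [549.5 136. ] size [212.5 212.8] yaw 76.9 pca -7.0 mean [0.548  0.1368 0.0095]
guide+ >60 55 ctr [558.2 188.6] size [26.9 33.4] yaw 53.8 pca 72.5 mean [0.56   0.1869 0.0771]
guide- >60 34 ctr [540.4  80.5] size [31.  28.9] yaw -77.7 pca -78.6 mean [0.5379 0.0823 0.0777]
standtop 342 ctr [ 529.  -191.4] size [ 43.5 123.5] yaw 6.6 pca 5.6 mean [ 0.5264 -0.1895  0.0363]
grip 45 ctr [ 526.9 -190.7] size [ 7.8 40. ] yaw 8.5 pca 7.3 mean [ 0.5267 -0.1904  0.0936]
griptop 42 ctr [ 527.  -190.7] size [ 7.6 40. ] yaw 7.3 pca 7.4 mean [ 0.5269 -0.1904  0.094 ]
card 3 ctr [ 523.  -153.6] size [0. 6.] yaw 6.0 pca 6.0 mean [ 0.523  -0.1536  0.0621]
table z [-0.0051  0.0008  0.0068]
tip [0.5642 0.2223 0.1532] 0.159
tip [0.5339 0.0417 0.1563] 0.161
```

```bash
cat >> h.py <<'E'
from scipy.spatial.transform import Rotation as Ro
def target(pos,ang):  # tool down, tool y heading ang deg in world
    a=np.radians(ang);y=np.array([np.cos(a),np.sin(a),0]);z=np.array([0,0,-1.]);return np.array(pos,float),Ro.from_matrix(np.stack([np.cross(y,z),y,z],1))
def rel(o,T):
    R=Ro.from_rotvec(o['orientation']);return (R.inv().apply(T[0]-o['tcp_pos'])*1000).round(1),(R.inv()*T[1]).as_rotvec().round(4)
E
python3 - <<'E'
from h import *
from bench import r
X=cloud(pickle.load(open('top.pkl','rb')));
for x in np.arange(.1,.8,.1):
    print(round(x,1),[ (lambda q: round(float(np.percentile(q,99)),2) if len(q) else 0)(X[(abs(X[...,0]-x)<.05)&(abs(X[...,1]-y)<.05)][:,2]) for y in np.arange(.7,-.4,-.1)])
o=r.get_obs();
for p,a in [((.168,.654,.36),75.5),((.40,.42,.33),41),((.527,-.1925,.18),7)]: print(rel(o,target(p,a)))
E
```

```text
0.1 [-0.09, 0.33, -0.73, 0.76, 0.79, 0.78, 0.65, 0.49, 0.33, 0.01, -0.73]
0.2 [0.01, 0.34, 0.01, 0.74, 0.73, 0.01, 0.01, 0.01, 0.01, 0.01, 0.01]
0.3 [0.01, 0.02, 0.02, 0.11, 0.01, 0.01, 0.01, 0.01, 1.6, 0.01, 0.01]
0.4 [0.01, 0.15, 0.16, 0.14, 0.17, 0.14, 0.01, 0.03, 0.03, 0.02, 0.02]
0.5 [0.01, 0.01, 0.16, 0.01, 0.01, 0.08, 0.12, 0.15, 0.04, 0.1, 0.04]
0.6 [0.21, 0.21, 0.01, 0.01, 0.01, 0.15, 0.08, 0.01, 0.01, 0.04, 0.05]
0.7 [0.25, 0.22, 0.21, 0.21, 0.2, 0.01, 0.04, 0.04, 0.02, 0.03, 0.04]
(array([   0.2,    0.6, -154.4]), array([-0.0016,  0.0001,  0.0013]))
(array([-282.8, -168.2, -124.1]), array([-1.600e-03,  6.000e-04,  6.035e-01]))
(array([-558.3, -729.5,   26.9]), array([-1.4000e-03,  1.1000e-03,  1.1969e+00]))
```

>>> {"op": "step_arm", "data": {"moves": [[0, 0, -50, 0, 0, 0.1, 85], [0, 0, -100, 0, 0, 0.2, 85], [-40, -25, -130, 0, 0, 0.3, 85], [-90, -50, -130, 0, 0, 0.4, 85], [-140, -80, -130, 0, 0, 0.5, 85], [-190, -110, -130, 0, 0, 0.6, 85], [-240, -140, -130, 0, 0, 0.6, 85], [-283, -168, -124, 0, 0, 0.6, 85]]}}

```text
clock: 0.9
tcp_pos: [0.376, 0.446, 0.3332]
orientation: [1.298, 2.861, 0.001]
contact_force: [1.4, 0.6, 0.7]
grip_width: 0.0851
gripper_force: 0.0
```

```bash
python3 - <<'E'
from h import *
from bench import r
o=r.get_obs();print(o['clock'],o['tcp_pos'])
print(rel(o,target((.527,-.1925,.18),7)))
E
```

```text
0.9 [0.37602622 0.44596004 0.33316928]
(array([-579.9, -306.9,  152.9]), array([ 4.000e-04, -3.000e-04,  5.967e-01]))
```

>>> {"op": "step_arm", "data": {"moves": [[-40, -20, 0, 0, 0, 0.1, 60], [-83, -44, 0, 0, 0, 0.2, 60], [-127, -67, 0, 0, 0, 0.3, 60], [-170, -90, 0, 0, 0, 0.4, 60], [-214, -113, 0, 0, 0, 0.5, 60], [-258, -136, 0, 0, 0, 0.58, 60], [-300, -159, 0, 0, 0, 0.58, 60], [-345, -183, 0, 0, 0, 0.58, 60]]}}

```text
clock: 1.7
tcp_pos: [0.4638, 0.0666, 0.3329]
orientation: [-2.061, -2.37, -0.0]
contact_force: [1.4, 1.5, 0.2]
grip_width: 0.0599
gripper_force: 0.0
```

```bash
python3 - <<'E'
from h import *
from bench import r
o=r.get_obs();print(o['clock'],o['tcp_pos'])
print(rel(o,target((.527,-.1925,.18),7)))
E
```

```text
1.7 [0.4637922  0.06656686 0.33291092]
(array([-265.4,   26.6,  152.8]), array([-0.0001, -0.0006,  0.0172]))
```

>>> {"op": "step_arm", "data": {"moves": [[-45, 5, 0, 0, 0, 0, 50], [-90, 10, 0, 0, 0, 0, 50], [-130, 15, 20, 0, 0, 0, 50], [-165, 20, 50, 0, 0, 0, 50], [-195, 25, 80, 0, 0, 0, 50], [-220, 27, 115, 0, 0, 0, 50], [-235, 27, 145, 0, 0, 0, 50], [-235, 27, 145, 0, 0, 0, 50]]}}

```text
clock: 2.5
tcp_pos: [0.5201, -0.1622, 0.1842]
orientation: [-2.063, -2.362, 0.009]
contact_force: [-1.2, -0.6, 0.5]
grip_width: 0.0502
gripper_force: 0.0
```

```bash
python3 - <<'E'
from h import *
from bench import r
o=r.get_obs();print(o['clock'],o['tcp_pos'],o['contact_force'])
print(rel(o,target((.527,-.1925,.067),7)))
f=r.grab_frame('scene');cv2.imwrite('pics/s2.png',cv2.resize(f['image'][140:300,240:440,::-1],None,fx=3.5,fy=3.5))
E
```

```text
2.5 [ 0.52010753 -0.16220569  0.1842377 ] [-1.15863925 -0.59311641  0.52299073]
(array([-31. ,   3.7, 117.2]), array([-0.0079, -0.0001,  0.013 ]))
```

View pics/s2.png

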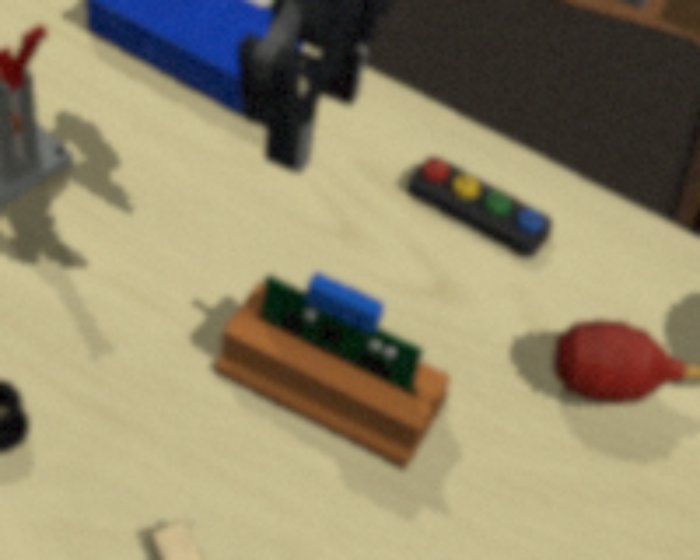

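The fingers hang above and to the left of the card at about crop (285,160), and the way down is clear.

>>> {"op": "step_arm", "data": {"moves": [[-15, 2, 20, 0, 0, 0.013, 45], [-29, 3.5, 45, 0, 0, 0.013, 45], [-29, 3.5, 60, 0, 0, 0.013, 45], [-29, 3.5, 60, 0, 0, 0.013, 45]]}}

```text
clock: 2.95
tcp_pos: [0.5302, -0.1872, 0.1273]
orientation: [-2.074, -2.356, 0.001]
contact_force: [-0.1, -0.3, 0.3]
grip_width: 0.0447
gripper_force: 0.0
```

```bash
python3 - <<'E'
from h import *
from bench import r
o=r.get_obs();print(o['clock'],o['tcp_pos'],o['contact_force'])
print(rel(o,target((.527,-.1925,.067),7)))
E
```

```text
2.95 [ 0.53021345 -0.18721891  0.12731236] [-0.0563096  -0.27892059  0.25915582]
(array([-4.9, -3.7, 60.3]), array([-0.0021, -0.0015,  0.0047]))
```

>>> {"op": "step_arm", "data": {"moves": [[-5, -4, 25, 0, 0, 0.004, 35], [-5, -4, 50, 0, 0, 0.004, 30], [-5, -4, 60, 0, 0, 0.004, 30], [-5, -4, 60, 0, 0, 0.004, 30]]}}

```text
clock: 3.35
tcp_pos: [0.5275, -0.193, 0.0681]
orientation: [-2.079, -2.353, -0.0]
contact_force: [-0.1, -0.6, 0.3]
grip_width: 0.0301
gripper_force: 0.0
```

```bash
python3 - <<'E'
from h import *
from bench import r
o=r.get_obs();print(o['clock'],o['tcp_pos'],o['contact_force'])
print(rel(o,target((.527,-.1925,.067),7)))
E
```

```text
3.35 [ 0.52750639 -0.19297367  0.06805751] [-0.1291175  -0.60255453  0.26529728]
(array([ 0.5, -0.4,  1.1]), array([-0.0009, -0.001 ,  0.0012]))
```

Well aligned. Closing.

>>> {"op": "step_arm", "data": {"moves": [[0, 0, 0, 0, 0, 0, 16], [0, 0, 0, 0, 0, 0, 13], [0, 0, 0, 0, 0, 0, 12], [0, 0, 0, 0, 0, 0, 8], [0, 0, 0, 0, 0, 0, 5], [0, 0, 0, 0, 0, 0, 5]], "grip_force": 40}}

```text
clock: 3.95
tcp_pos: [0.5281, -0.1943, 0.0685]
orientation: [2.081, 2.352, 0.001]
contact_force: [-0.2, 0.6, 4.0]
grip_width: 0.0047
gripper_force: 2.2
```

```bash
python3 - <<'E'
from h import *
from bench import r
o=r.get_obs();print(o['clock'],o['tcp_pos'],o['contact_force'],o['grip_width'],o['gripper_force'])
f=r.grab_frame('scene');pickle.dump(f,open('s3.pkl','wb'))
t=r.grab_frame('top')
a=cv2.resize(f['image'][150:290,270:400,::-1],None,fx=4,fy=4,interpolation=cv2.INTER_CUBIC);cv2.imwrite('pics/s3.png',a)
E
```

```text
3.95 [ 0.52806784 -0.19429647  0.06853438] [-0.19722785  0.58868011  4.03565329] 0.004744403335951172 2.1706723886682777
```

View pics/s3.png

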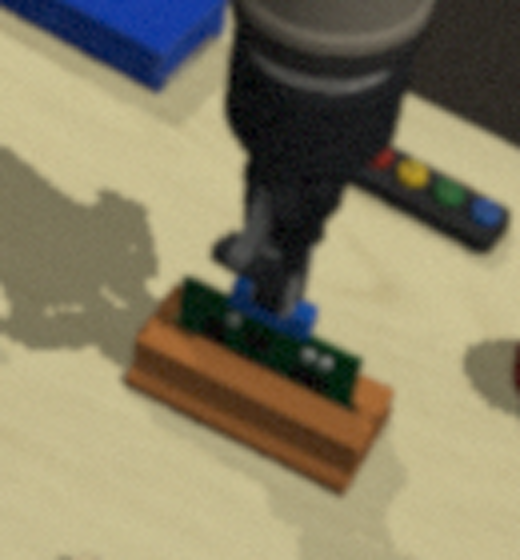

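```bash
python3 - <<'E'
from h import *
from bench import r
o=r.get_obs();f=pickle.load(open('s3.pkl','rb'))
R=Ro.from_rotvec(o['orientation']).as_matrix();print(R.round(3));c=o['tcp_pos']
print('tcp px in crop',(proj(f,c)[0]-[270,150])*4,'grasp',(proj(f,c-.0187*R[:,2])[0]-[270,150])*4)
X=cloud(f);hsv=cv2.cvtColor(f['image'],cv2.COLOR_RGB2HSV);H,S,V=cv2.split(hsv)
m=(H>100)&(H<130)&(S>130)&(np.hypot(X[...,0]-.527,X[...,1]+.1925)<.06)&(X[...,2]>.05)&(X[...,2]<.12)
P=X[m];print('blue',len(P),P.mean(0),np.percentile(P[:,2],[5,95]))
d=(np.array(X[280//4+150-150+0+150-150:1]) if 0 else None)
for v in range(240,330,10):
    print(v,[tuple((X[150+v//4,270+u//4]*1000).round().astype(int)) for u in (240,255,270,285,300)])
E
```

```text
[[-0.122  0.993  0.001]
 [ 0.993  0.122  0.   ]
 [-0.     0.001 -1.   ]]
tcp px in crop [267.74402951 325.8813755 ] grasp [271.78062875 303.13783621]
blue 119 [ 0.52406568 -0.1959426   0.08630832] [0.07588432 0.1028218 ]
240 [(np.int64(476), np.int64(-200), np.int64(189)), (np.int64(477), np.int64(-205), np.int64(192)), (np.int64(491), np.int64(-205), np.int64(178)), (np.int64(512), np.int64(-203), np.int64(158)), (np.int64(512), np.int64(-210), np.int64(163))]
250 [(np.int64(472), np.int64(-202), np.int64(189)), (np.int64(474), np.int64(-207), np.int64(190)), (np.int64(485), np.int64(-209), np.int64(181)), (np.int64(518), np.int64(-201), np.int64(145)), (np.int64(512), np.int64(-211), np.int64(158))]
260 [(np.int64(469), np.int64(-205), np.int64(185)), (np.int64(470), np.int64(-210), np.int64(188)), (np.int64(475), np.int64(-215), np.int64(188)), (np.int64(510), np.int64(-205), np.int64(146)), (np.int64(517), np.int64(-210), np.int64(144))]
270 [(np.int64(467), np.int64(-206), np.int64(183)), (np.int64(469), np.int64(-211), np.int64(185)), (np.int64(474), np.int64(-216), np.int64(18
[... 613 characters left out ...]
int64(-180), np.int64(84)), (np.int64(512), np.int64(-191), np.int64(104)), (np.int64(516), np.int64(-198), np.int64(105)), (np.int64(520), np.int64(-204), np.int64(107)), (np.int64(535), np.int64(-205), np.int64(92))]
310 [(np.int64(522), np.int64(-181), np.int64(79)), (np.int64(522), np.int64(-187), np.int64(83)), (np.int64(512), np.int64(-201), np.int64(105)), (np.int64(518), np.int64(-206), np.int64(103)), (np.int64(531), np.int64(-208), np.int64(92))]
320 [(np.int64(526), np.int64(-180), np.int64(63)), (np.int64(527), np.int64(-186), np.int64(68)), (np.int64(523), np.int64(-196), np.int64(80)), (np.int64(525), np.int64(-204), np.int64(85)), (np.int64(526), np.int64(-212), np.int64(90))]
```

```bash
python3 - <<'E'
from h import *
f=pickle.load(open('s3.pkl','rb'))
c=np.array([.5201,-.1622,.1842]);y=np.array([.993,.122,0])
for dz in(0,.01,.02,.03,.04):
    print(dz,[((proj(f,c+s*.025*y+[0,0,dz])[0]-[240,140])*3.5).round() for s in(-1,1)])
# lowest dark finger pixels in s3, by depth cloud: points above z .09 inside 40 mm of tool axis
X=cloud(f);V=f['image'].max(2);q=np.hypot(X[...,0]-.528,X[...,1]+.194);m=(q<.03)&(V<110)&(X[...,2]>.06)&(X[...,2]<.3)
P=X[m];print(np.sort(P[:,2])[:60].round(3))
E
```

```text
0 [array([280., 195.]), array([325., 135.])]
0.01 [array([282., 182.]), array([327., 122.])]
0.02 [array([283., 168.]), array([329., 108.])]
0.03 [array([285., 155.]), array([331.,  95.])]
0.04 [array([286., 140.]), array([333.,  80.])]
[0.06  0.06  0.06  0.06  0.06  0.06  0.061 0.061 0.061 0.061 0.061 0.061
 0.062 0.062 0.062 0.062 0.062 0.062 0.062 0.062 0.062 0.062 0.062 0.062
 0.062 0.063 0.063 0.063 0.063 0.063 0.063 0.063 0.063 0.063 0.063 0.064
 0.064 0.064 0.064 0.064 0.064 0.064 0.064 0.064 0.065 0.065 0.065 0.065
 0.065 0.065 0.065 0.065 0.065 0.065 0.066 0.066 0.066 0.066 0.066 0.066]
```

>>> {"op": "step_arm", "data": {"moves": [[0, 0, 0, 0, 0, 0, 30], [0, 0, 0, 0, 0, 0, 30], [0, 0, 0, 0, 0, 0, 30], [0, 0, 0, 0, 0, 0, 30]]}}

```text
clock: 4.45
tcp_pos: [0.5272, -0.1942, 0.0678]
orientation: [-2.082, -2.352, 0.001]
contact_force: [-0.2, 0.4, -0.4]
grip_width: 0.0296
gripper_force: 0.0
```

```bash
python3 - <<'E'
from h import *
from bench import r
o=r.get_obs();print(o['clock'],o['tcp_pos'],o['contact_force'],o['grip_width'])
f=r.grab_frame('scene');pickle.dump(f,open('s4.pkl','wb'))
X=cloud(f);c=o['tcp_pos'];y=np.array([.993,.122,0])
for dz in(0,.01,.02,.03): print(dz,[((proj(f,c+s*.015*y+[0,0,dz])[0]-[270,150])*4).round() for s in(-1,1)])
cv2.imwrite('pics/s4.png',cv2.resize(f['image'][150:290,270:400,::-1],None,fx=4,fy=4,interpolation=cv2.INTER_CUBIC))
E
```

```text
4.45 [ 0.52724772 -0.19422934  0.06778371] [-0.17736384  0.37635592 -0.38946348] 0.029618310231312735
0 [array([253., 348.]), array([280., 308.])]
0.01 [array([255., 336.]), array([282., 295.])]
0.02 [array([257., 324.]), array([284., 283.])]
0.03 [array([259., 312.]), array([287., 271.])]
```

View pics/s4.png

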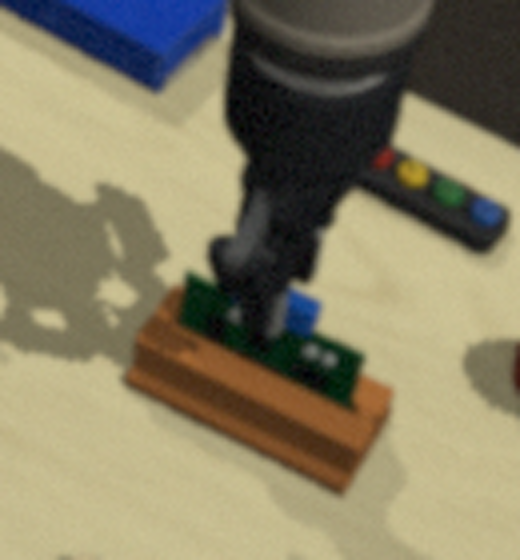

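The fingers straddle the bar, with the near tip at crop (265,340). I'll close again in stages and watch the width.

>>> {"op": "step_arm", "data": {"moves": [[0, 0, 0, 0, 0, 0, 14], [0, 0, 0, 0, 0, 0, 14], [0, 0, 0, 0, 0, 0, 14]], "grip_force": 40}}

```text
clock: 4.8
tcp_pos: [0.5275, -0.1942, 0.068]
orientation: [-2.082, -2.353, 0.0]
contact_force: [0.3, 0.0, 0.1]
grip_width: 0.0139
gripper_force: 0.1
```

>>> {"op": "step_arm", "data": {"moves": [[0, 0, 0, 0, 0, 0, 11], [0, 0, 0, 0, 0, 0, 11]]}}

```text
clock: 5.0
tcp_pos: [0.5279, -0.1942, 0.0683]
orientation: [2.081, 2.352, 0.001]
contact_force: [0.2, 0.5, 1.2]
grip_width: 0.0113
gripper_force: 0.8
```

>>> {"op": "step_arm", "data": {"moves": [[0, 0, 0, 0, 0, 0, 9], [0, 0, 0, 0, 0, 0, 9]]}}

```text
clock: 5.2
tcp_pos: [0.5276, -0.1943, 0.0683]
orientation: [2.082, 2.353, 0.0]
contact_force: [-0.1, 0.7, 3.8]
grip_width: 0.0089
gripper_force: 3.0
```

```bash
python3 - <<'E'
from h import *
from bench import r
o=r.get_obs();print(o['clock'],o['tcp_pos'],o['contact_force'],o['grip_width'],o['gripper_force'])
f=r.grab_frame('scene');pickle.dump(f,open('s5.pkl','wb'));t=r.grab_frame('top');pickle.dump(t,open('t5.pkl','wb'))
a=cv2.resize(f['image'][185:255,300:380,::-1],None,fx=5,fy=5,interpolation=cv2.INTER_CUBIC)
b=cv2.resize(t['image'][180:230,295:370,::-1],None,fx=5,fy=5,interpolation=cv2.INTER_CUBIC)
c=np.zeros((350,780,3),np.uint8);c[:350,:400]=a;c[:250,402:777]=b;cv2.imwrite('pics/s5.png',c)
E
```

```text
5.2 [ 0.52762585 -0.19431682  0.06826014] [-0.07450258  0.73910479  3.75697396] 0.008915083963918413 3.0099283828167245
```

View pics/s5.png

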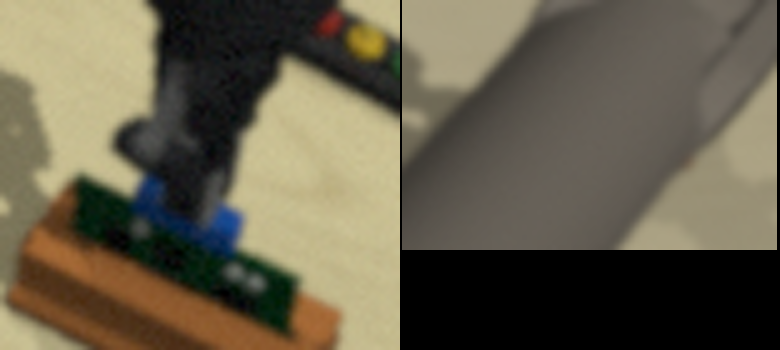

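The blue bar shows below the fingertip at (200,240), so the fingers hold only its upper part. I'll open, go lower, and close again.

>>> {"op": "step_arm", "data": {"moves": [[0, 0, 0, 0, 0, 0, 30], [0, 0, 0, 0, 0, 0, 30], [0, 0, 4, 0, 0, 0, 30], [0, 0, 8, 0, 0, 0, 30], [0, 0, 12, 0, 0, 0, 30], [0, 0, 12, 0, 0, 0, 30]]}}

```text
clock: 5.9
tcp_pos: [0.5269, -0.1941, 0.0552]
orientation: [-2.081, -2.352, 0.001]
contact_force: [-0.0, -1.0, 0.5]
grip_width: 0.03
gripper_force: 0.0
```

>>> {"op": "step_arm", "data": {"moves": [[0, 0, 0, 0, 0, 0, 14], [0, 0, 0, 0, 0, 0, 11], [0, 0, 0, 0, 0, 0, 9], [0, 0, 0, 0, 0, 0, 9]]}}

```text
clock: 6.3
tcp_pos: [0.5278, -0.1943, 0.0561]
orientation: [2.082, 2.352, 0.0]
contact_force: [1.3, -0.2, -1.6]
grip_width: 0.0105
gripper_force: 41.4
```

>>> {"op": "step_arm", "data": {"moves": [[0, 0, -5, 0, 0, 0, 5], [0, 0, -15, 0, 0, 0, 5], [0, 0, -30, 0, 0, 0, 5], [0, 0, -50, 0, 0, 0, 5], [0, 0, -80, 0, 0, 0, 5], [0, 0, -110, 0, 0, 0, 5], [0, 0, -140, 0, 0, 0, 5], [0, 0, -162, 0, 0, 0, 5]]}}

```text
clock: 7.1
tcp_pos: [0.5272, -0.1951, 0.2211]
orientation: [2.082, 2.351, 0.001]
contact_force: [-0.4, -0.3, -1.1]
grip_width: 0.0109
gripper_force: 41.3
```

```bash
python3 - <<'E'
from h import *
from bench import r
o=r.get_obs();print(o['clock'],o['tcp_pos'],o['contact_force'],o['grip_width'],o['gripper_force'])
print(rel(o,target((.5495,.1325,.218),-9.7)))
f=r.grab_frame('scene');pickle.dump(f,open('s6.pkl','wb'));X=cloud(f);H,S,V=cv2.split(cv2.cvtColor(f['image'],cv2.COLOR_RGB2HSV))
for n,m in(('blue',(H>100)&(H<130)&(S>130)),('green',(H>50)&(H<95)&(S>80))):
    P=X[m&(np.hypot(X[...,0]-.527,X[...,1]+.19)<.08)&(X[...,2]>.08)];print(n,len(P),P.mean(0).round(4),np.percentile(P[:,2],[2,98]).round(3)) if len(P) else 0
E
```

```text
7.1 [ 0.52719913 -0.19505066  0.22106683] [-0.39357333 -0.3114865  -1.14772156] 0.010865958678234307 41.27158999443054
(array([322.5,  61.7,   3. ]), array([1.500e-03, 1.000e-04, 2.903e-01]))
blue 142 [ 0.5182 -0.198   0.268 ] [0.212 0.406]
green 1051 [ 0.5236 -0.1963  0.2258] [0.184 0.406]
```

>>> {"op": "step_arm", "data": {"moves": [[25, 5, 0, 0, 0, 0.03, 5], [65, 12, 0, 0, 0, 0.08, 5], [110, 21, 0, 0, 0, 0.13, 5], [155, 30, 0, 0, 0, 0.18, 5], [200, 38, 0, 0, 0, 0.23, 5], [245, 47, 0, 0, 0, 0.27, 5], [290, 56, 0, 0, 0, 0.29, 5], [322, 62, 0, 0, 0, 0.29, 5]]}}

```text
clock: 7.95
tcp_pos: [0.5491, 0.1363, 0.2184]
orientation: [-2.397, -2.029, -0.0]
contact_force: [0.7, -0.3, -1.4]
grip_width: 0.0109
gripper_force: 41.3
```

>>> {"op": "step_arm", "data": {"moves": [[0, 0, 0, 0, 0, 0, 5], [0, 0, 0, 0, 0, 0, 5], [0, 0, 0, 0, 0, 0, 5]]}}

```text
clock: 8.25
tcp_pos: [0.5496, 0.131, 0.2183]
orientation: [2.402, 2.024, -0.001]
contact_force: [0.0, 0.9, -1.8]
grip_width: 0.0107
gripper_force: 41.3
```

```bash
python3 - <<'E'
from h import *
from bench import r
o=r.get_obs();print(o['clock'],o['tcp_pos'],o['contact_force'],o['grip_width'],o['gripper_force'])
print(rel(o,target((.5495,.1325,.218),-9.7)))
c=o['tcp_pos']
for n in('scene','top'):
    f=r.grab_frame(n);pickle.dump(f,open(n+'7.pkl','wb'));X=cloud(f);H,S,V=cv2.split(cv2.cvtColor(f['image'],cv2.COLOR_RGB2HSV))
    P=X[(H>50)&(H<95)&(S>80)&(np.hypot(X[...,0]-c[0],X[...,1]-c[1])<.08)&(X[...,2]>.15)&(X[...,2]<.25)]
    if len(P)>20:
        w,v=np.linalg.eigh(np.cov((P-P.mean(0)).T));nn=v[:,0]*np.sign(v[0,0]);e=np.array([-nn[1],nn[0],0]);
        s=(P-c)@(e/np.linalg.norm(e));print(n,len(P),P.mean(0).round(4),'normal',nn.round(3),'yaw',np.degrees(np.arctan2(nn[1],nn[0])).round(1),'ext along',np.percentile(s,[1,99]).round(4),'z',np.percentile(P[:,2],[1,99]).round(4))
        for k in(-1,1):
            q=P[s*k>.035];print('  edge',k,'zmin/max',np.percentile(q[:,2],[3,97]).round(4),'perp',((q-c)@nn).mean().round(4))
f=pickle.load(open('scene7.pkl','rb'));cv2.imwrite('pics/s7.png',cv2.resize(f['image'][60:210,160:310,::-1],None,fx=4,fy=4,interpolation=cv2.INTER_CUBIC))
E
```

```text
8.25 [0.54963981 0.1309896  0.21834415] [ 0.00570211  0.92023311 -1.83070501] 0.010670266548367236 41.27273082733154
(array([ 1.5, -0.4,  0.3]), array([-0.0001,  0.0006, -0.0009]))
scene 378 [0.5483 0.1256 0.2061] normal [ 0.985 -0.17   0.033] yaw -9.8 ext along [-0.0482  0.0441] z [0.1802 0.2364]
  edge -1 zmin/max [0.1822 0.2349] perp -0.0006
  edge 1 zmin/max [0.1843 0.236 ] perp -0.0003
```

View pics/s7.png

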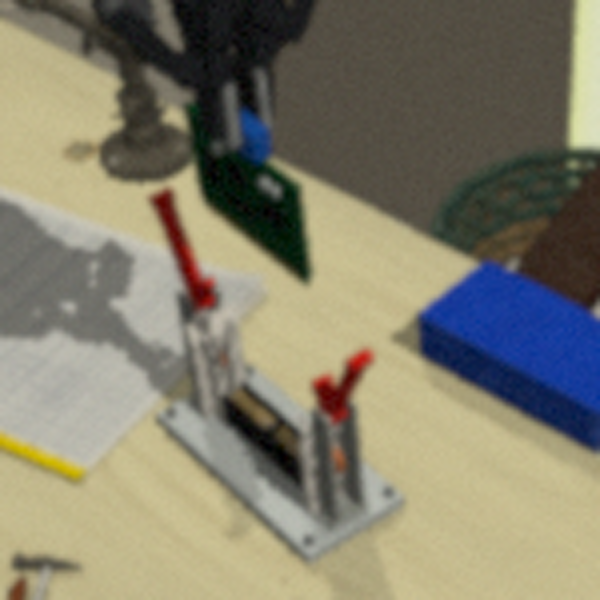

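The card hangs level and is aligned over the frame; its lower edge is at about crop (310,280), clear of both levers. Lowering now.

>>> {"op": "step_arm", "data": {"moves": [[0, 0, 20, 0, 0, 0, 5], [0, 0, 45, 0, 0, 0, 5], [0, 0, 68, 0, 0, 0, 5], [0, 0, 80, 0, 0, 0, 5], [0, 0, 86, 0, 0, 0, 5], [0, 0, 88, 0, 0, 0, 5], [0, 0, 88, 0, 0, 0, 5]]}}

```text
clock: 9.05
tcp_pos: [0.5504, 0.1327, 0.1307]
orientation: [2.4, 2.027, 0.001]
contact_force: [0.8, 0.1, -2.5]
grip_width: 0.0107
gripper_force: 41.3
```

>>> {"op": "step_arm", "data": {"moves": [[0, 0, 2, 0, 0, 0, 5], [0, 0, 4, 0, 0, 0, 5], [0, 0, 6, 0, 0, 0, 5], [0, 0, 8, 0, 0, 0, 5], [0, 0, 10, 0, 0, 0, 5], [0, 0, 12, 0, 0, 0, 5], [0, 0, 12, 0, 0, 0, 5]]}}

```text
clock: 9.75
tcp_pos: [0.5497, 0.1329, 0.1177]
orientation: [-2.4, -2.027, 0.001]
contact_force: [-0.6, -1.0, -1.7]
grip_width: 0.0109
gripper_force: 41.3
```

>>> {"op": "step_arm", "data": {"moves": [[0, 0, 2, 0, 0, 0, 5], [0, 0, 4, 0, 0, 0, 5], [0, 0, 6, 0, 0, 0, 5], [0, 0, 8, 0, 0, 0, 5], [0, 0, 10, 0, 0, 0, 5], [0, 0, 12, 0, 0, 0, 5], [0, 0, 14, 0, 0, 0, 5], [0, 0, 14, 0, 0, 0, 5]]}}

```text
clock: 10.55
tcp_pos: [0.5496, 0.1328, 0.1037]
orientation: [-2.4, -2.027, 0.001]
contact_force: [-0.9, 0.7, -2.4]
grip_width: 0.0105
gripper_force: 41.1
```

```bash
python3 - <<'E'
from h import *
from bench import r
o=r.get_obs();print(o['clock'],o['tcp_pos'],o['contact_force'],o['moment'])
f=r.grab_frame('scene');cv2.imwrite('pics/s8.png',cv2.resize(f['image'][90:210,180:290,::-1],None,fx=5,fy=5,interpolation=cv2.INTER_CUBIC))
E
```

```text
10.55 [0.54963356 0.13282541 0.10367755] [-0.91168971  0.65657518 -2.39420261] [ 0.00933343  0.2455713  -0.03519798]
```

View pics/s8.png

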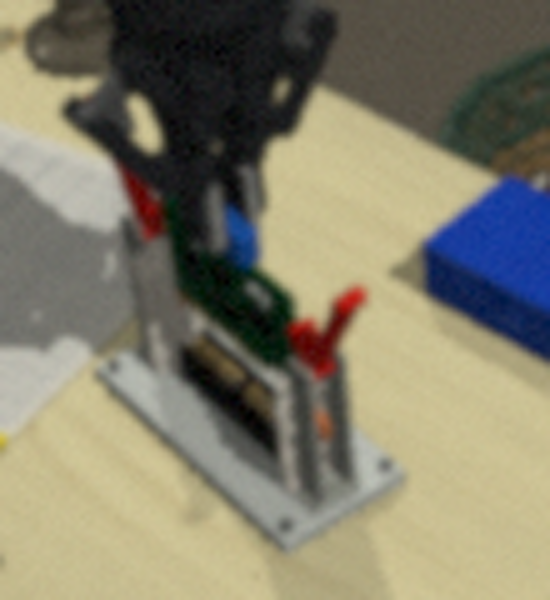

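The card's lower edge is between both guides (about (185,270) to (290,360)). Continuing down.

>>> {"op": "step_arm", "data": {"moves": [[0, 0, 2, 0, 0, 0, 5], [0, 0, 4, 0, 0, 0, 5], [0, 0, 6, 0, 0, 0, 5], [0, 0, 8, 0, 0, 0, 5], [0, 0, 10, 0, 0, 0, 5], [0, 0, 11, 0, 0, 0, 5], [0, 0, 11, 0, 0, 0, 5]]}}

```text
clock: 11.3
tcp_pos: [0.55, 0.1334, 0.093]
orientation: [-2.399, -2.027, -0.001]
contact_force: [-0.8, 1.8, -1.0]
grip_width: 0.0107
gripper_force: 41.3
```

>>> {"op": "step_arm", "data": {"moves": [[0, 0, 1, 0, 0, 0, 5], [0, 0, 2, 0, 0, 0, 5], [0, 0, 3, 0, 0, 0, 5], [0, 0, 4, 0, 0, 0, 5], [0, 0, 5, 0, 0, 0, 5], [0, 0, 5, 0, 0, 0, 5]]}}

```text
clock: 11.9
tcp_pos: [0.5499, 0.1329, 0.0878]
orientation: [2.4, 2.027, -0.0]
contact_force: [-1.3, 2.4, -0.2]
grip_width: 0.0106
gripper_force: 41.3
```

>>> {"op": "step_arm", "data": {"moves": [[0, 0, 1, 0, 0, 0, 5], [0, 0, 2, 0, 0, 0, 5], [0, 0, 3, 0, 0, 0, 5], [0, 0, 4, 0, 0, 0, 5], [0, 0, 4, 0, 0, 0, 5], [0, 0, 4, 0, 0, 0, 5]]}}

```text
clock: 12.5
tcp_pos: [0.5498, 0.1329, 0.0838]
orientation: [2.4, 2.027, -0.0]
contact_force: [0.0, 3.4, -1.2]
grip_width: 0.0109
gripper_force: 41.2
```

>>> {"op": "step_arm", "data": {"moves": [[0, 0, 1, 0, 0, 0, 5], [0, 0, 2, 0, 0, 0, 5], [0, 0, 2, 0, 0, 0, 5], [0, 0, 2, 0, 0, 0, 5]]}}

```text
clock: 12.9
tcp_pos: [0.5498, 0.1329, 0.0819]
orientation: [-2.4, -2.027, 0.0]
contact_force: [-0.9, 3.2, -0.5]
grip_width: 0.0108
gripper_force: 41.2
```

>>> {"op": "step_arm", "data": {"moves": [[0.7, 0, 0.5, 0, 0, 0, 5], [0.7, 0, 1, 0, 0, 0, 5], [0.7, 0, 1, 0, 0, 0, 5], [0.7, 0, 1, 0, 0, 0, 5]]}}

```text
clock: 13.3
tcp_pos: [0.55, 0.1333, 0.081]
orientation: [2.4, 2.027, -0.0]
contact_force: [-1.6, 1.7, 1.0]
grip_width: 0.011
gripper_force: 41.5
```

>>> {"op": "step_arm", "data": {"moves": [[0, 0, 0.5, 0, 0, 0, 5], [0, 0, 1, 0, 0, 0, 5], [0, 0, 1, 0, 0, 0, 5], [0, 0, 1, 0, 0, 0, 5]]}}

```text
clock: 13.7
tcp_pos: [0.55, 0.1334, 0.08]
orientation: [2.4, 2.027, -0.0]
contact_force: [-1.5, 1.7, 0.9]
grip_width: 0.0106
gripper_force: 41.5
```

>>> {"op": "step_arm", "data": {"moves": [[0, 0, 0.5, 0, 0, 0, 5], [0, 0, 1, 0, 0, 0, 5], [0, 0, 1, 0, 0, 0, 5], [0, 0, 1, 0, 0, 0, 5]]}}

```text
clock: 14.1
tcp_pos: [0.55, 0.1335, 0.079]
orientation: [2.4, 2.027, -0.0]
contact_force: [-1.8, 0.8, 0.9]
grip_width: 0.0107
gripper_force: 41.4
```

>>> {"op": "step_arm", "data": {"moves": [[0, 0, 0.5, 0, 0, 0, 5], [0, 0, 1, 0, 0, 0, 5], [0, 0, 1, 0, 0, 0, 5], [0, 0, 1, 0, 0, 0, 5]]}}

```text
clock: 14.5
tcp_pos: [0.5501, 0.1336, 0.0782]
orientation: [-2.4, -2.027, -0.0]
contact_force: [-1.9, 1.9, 4.3]
grip_width: 0.0106
gripper_force: 41.8
```

>>> {"op": "step_arm", "data": {"moves": [[0, 0, 0.5, 0, 0, 0, 5], [0, 0, 0.5, 0, 0, 0, 5], [0, 0, 0.5, 0, 0, 0, 5]]}}

```text
clock: 14.8
tcp_pos: [0.5502, 0.1336, 0.0779]
orientation: [-2.4, -2.027, -0.001]
contact_force: [-2.6, 1.0, 6.5]
grip_width: 0.0108
gripper_force: 42.1
```

>>> {"op": "step_arm", "data": {"moves": [[0, 0, 0.5, 0, 0, 0, 5], [0, 0, 0.5, 0, 0, 0, 5], [0, 0, 0.5, 0, 0, 0, 5]]}}

```text
clock: 15.1
tcp_pos: [0.5503, 0.1336, 0.0775]
orientation: [2.4, 2.027, 0.001]
contact_force: [-1.8, 1.5, 7.3]
grip_width: 0.0109
gripper_force: 42.3
```

```bash
python3 - <<'E'
from bench import r
o=r.get_obs();print(o['clock'],o['tcp_pos'],o['contact_force'],o['moment'],o['gripper_force'])
E
```

```text
15.1 [0.55031986 0.13361703 0.07751752] [-1.80841301  1.53834431  7.26007217] [ 0.27854973  0.76002069 -0.05017206] 42.252055406570435
```

>>> {"op": "step_arm", "data": {"moves": [[0, 0, 0.5, 0, 0, 0, 5], [0, 0, 0.5, 0, 0, 0, 5], [0, 0, 0.5, 0, 0, 0, 5]]}}

```text
clock: 15.4
tcp_pos: [0.5503, 0.1336, 0.0771]
orientation: [-2.4, -2.027, -0.001]
contact_force: [-2.3, 1.1, 7.4]
grip_width: 0.0108
gripper_force: 42.4
```

>>> {"op": "step_arm", "data": {"moves": [[0, 0, 0, 0, 0, 0, 14], [0, 0, 0, 0, 0, 0, 20], [0, 0, 0, 0, 0, 0, 30], [0, 0, 0, 0, 0, 0, 30]]}}

```text
clock: 15.8
tcp_pos: [0.55, 0.1334, 0.0764]
orientation: [2.4, 2.027, -0.0]
contact_force: [-0.5, -0.9, -0.1]
grip_width: 0.03
gripper_force: 0.0
```

>>> {"op": "step_arm", "data": {"moves": [[0, 0, -10, 0, 0, 0, 30], [0, 0, -30, 0, 0, 0, 30], [0, 0, -70, 0, 0, 0, 30], [0, 0, -110, 0, 0, 0, 30], [0, 0, -130, 0, 0, 0, 20], [0, 0, -130, 0, 0, 0, 0], [0, 0, -130, 0, 0, 0, 0]]}}

```text
clock: 16.5
tcp_pos: [0.55, 0.1337, 0.2069]
orientation: [-2.4, -2.027, -0.002]
contact_force: [0.0, -0.2, 0.4]
grip_width: -0.0
gripper_force: 0.0
```

```bash
python3 - <<'E'
from h import *
from bench import r
o=r.get_obs();print(o['clock'],o['tcp_pos'],o['contact_force'])
f=r.grab_frame('scene');pickle.dump(f,open('s9.pkl','wb'));X=cloud(f);H,S,V=cv2.split(cv2.cvtColor(f['image'],cv2.COLOR_RGB2HSV))
e=np.array([.1685,.9857,0]);c=np.array([.5497,.1325,0])
for n,m in(('blue',(H>100)&(H<130)&(S>130)),('green',(H>50)&(H<95)&(S>80)),('red',((H<6)|(H>172))&(S>140))):
    P=X[m&(np.hypot(X[...,0]-c[0],X[...,1]-c[1])<.12)&(X[...,2]>.03)&(X[...,2]<.18)]-c;s=P@e;print(n,len(P),P.mean(0).round(4),'s',np.percentile(s,[1,99]).round(4),'z',np.percentile(P[:,2],[3,97]).round(4))
    if n=='green':
        for k in(-1,1): q=P[(s*k>.025)];print(k,len(q),np.percentile(q[:,2],[90,97]).round(4))
for ss in(.127,-.127): print(rel(o,target(c+e*ss+[0,0,.205],-9.7)))
cv2.imwrite('pics/s9.png',cv2.resize(f['image'][90:210,180:290,::-1],None,fx=5,fy=5,interpolation=cv2.INTER_CUBIC))
E
```

```text
16.5 [0.54997437 0.13368243 0.20694759] [ 0.03718293 -0.16224605  0.39315628]
blue 114 [-0.002  -0.0008  0.1067] s [-0.0215  0.0362] z [0.0884 0.1137]
green 191 [0.001  0.0083 0.0657] s [-0.0373  0.0448] z [0.0401 0.0924]
-1 17 [0.0947 0.0951]
1 56 [0.0897 0.092 ]
red 197 [-0.0006  0.0048  0.1174] s [-0.0965  0.0895] z [0.0906 0.1523]
(array([1.258e+02, 1.000e-01, 2.100e+00]), array([ 0.0005, -0.0009,  0.0014]))
(array([-128.2,   -0.3,    1.8]), array([ 0.0005, -0.0009,  0.0014]))
```

View pics/s9.png

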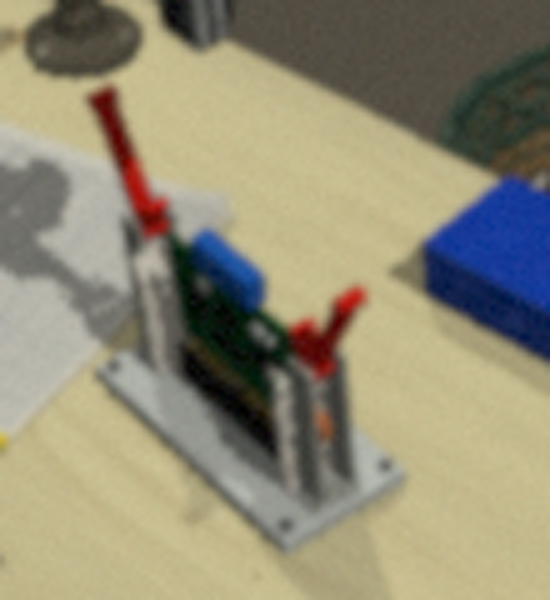

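The card sits in both guides with the grip bar at (230,265). Both levers are still open: left tip (103,95), right tip (350,297). The shut fingertips show at (205,45). Before pushing I'll check the real fingertip height against the TCP reading.

```bash
python3 - <<'E'
from h import *
from bench import r
o=r.get_obs();f=pickle.load(open('s9.pkl','rb'));c=o['tcp_pos'];X=cloud(f)
for dz in(0,.01,.02,.03):print(dz,proj(f,c+[0,0,dz])[0].round(1))
V=f['image'].max(2)
for v in range(88,108):print(v,' '.join('%4d'%V[v,u] for u in range(208,232)), ' | z',(X[v,[216,220,224],2]*1000).round().astype(int))
E
```

```text
0 [220.1 107.4]
0.01 [219.6 103.5]
0.02 [219.1  99.4]
0.03 [218.6  95.4]
88  130  122   99   56   23   19   20   21   34   47   79  100   92   73   81   94   77   47   57   77   84   81   84   84  | z [263 260 256]
89  157  144  118   81   39   13   20   23   30   47   74   93   91   70   80   98   86   52   58   77   83   82   85   79  | z [260 258 255]
90  180  172  149  104   53   27   16   24   28   44   70   91   90   71   79   97   85   49   59   77   83   82   84   85  | z [256 256 252]
91  190  186  174  131   68   25   14   18   28   38   64   89   92   75   75   97   87   52   61   76   86   83   87   80  | z [256 254 250]
92  190  193  181  144   78   23   26   21   29   41   63   89   94   79   79   93   89   60   61   78   79   84   89   84  | z [253 252 248]
93  183  189  186  155   93   34   11   23   29   38   61   88   94   86   69   89   90   70   63   82   83   84   81   83  | z [252 249 246]
94  167  185  183  163  113   56   20   20   32   38   58   83  100   88   69   81   84   73   71   81   84   84   87   84  | z [249 248 245]
95  148  184  192  176  140   91 
[... 1099 characters left out ...]

103  202  197  196  196  199  196  199  199  199  195  196  196  195  196  193  192  194  194  193  191  189  185  188  188  | z [-3 -1  0]
104  199  201  200  198  198  197  197  200  198  199  196  197  195  196  195  193  192  193  192  192  193  189  190  190  | z [-1 -4  0]
105  200  200  202  199  200  199  200  197  198  198  196  198  197  198  194  195  195  194  193  191  193  193  189  190  | z [-1 -2 -4]
106  200  200  199  201  199  197  197  198  199  199  198  198  199  195  197  195  194  194  191  191  196  194  190  195  | z [-1 -1  0]
107  199  198  198  200  199  197  200  199  200  198  200  196  199  197  198  197  199  198  195  194  197  191  195  193  | z [-2 -2 -1]
```

The shut fingertips sit about 22 mm above the reported TCP; the grasp showed the same. So I'll use TCP z = 0.110 for tips at 132 mm, starting outside the left lever.

>>> {"op": "step_arm", "data": {"moves": [[40, 0, 0, 0, 0, 0, 0], [85, 0, 0, 0, 0, 0, 0], [126, 0, 0, 0, 0, 0, 0], [126, 0, 0, 0, 0, 0, 0], [126, 0, 40, 0, 0, 0, 0], [126, 0, 75, 0, 0, 0, 0], [126, 0, 96, 0, 0, 0, 0], [126, 0, 96, 0, 0, 0, 0]]}}

```text
clock: 17.35
tcp_pos: [0.5678, 0.256, 0.1061]
orientation: [-2.4, -2.026, 0.013]
contact_force: [0.1, 0.6, 0.2]
grip_width: 0.0
gripper_force: 0.0
```

```bash
cat > st.py <<'E'
from h import *
from bench import r
o=r.get_obs();c=np.array([.5497,.1325,0]);e=np.array([.1685,.9857,0]);n=np.array([.9857,-.1685,0]);d=o['tcp_pos']-c
print('t',o['clock'],'s',(d@e*1000).round(1),'n',(d@n*1000).round(1),'z',o['tcp_pos'][2].round(4),'F s,n,z',(o['contact_force']@e).round(1),(o['contact_force']@n).round(1),o['contact_force'][2].round(1))
f=r.grab_frame('scene');X=cloud(f);H,S,V=cv2.split(cv2.cvtColor(f['image'],cv2.COLOR_RGB2HSV))
for nm,m in(('blue',(H>100)&(H<130)&(S>130)),('red',((H<6)|(H>172))&(S>140))):
    Q=X[m&(np.hypot(X[...,0]-c[0],X[...,1]-c[1])<.13)&(X[...,2]>.06)&(X[...,2]<.18)]-c
    for k in(1,-1):
        P=Q if nm=='blue' else Q[(Q@e)*k>0]
        if len(P)>3:
            T=P[P[:,2]>np.percentile(P[:,2],85)];print(nm,k,len(P),'top: s',(T@e).mean().round(4),'z',T[:,2].mean().round(4),'zp97',np.percentile(P[:,2],97).round(4))
        if nm=='blue':break
E
python3 st.py
```

```text
t 17.35 s 124.8 n -3.0 z 0.1061 F s,n,z 0.6 -0.0 0.2
blue 1 111 top: s -0.0046 z 0.1139 zp97 0.1145
red 1 126 top: s 0.0895 z 0.1513 zp97 0.1533
red -1 88 top: s -0.0944 z 0.1513 zp97 0.1522
```

>>> {"op": "step_arm", "data": {"moves": [[-4, 3, -4, 0, 0, 0, 0], [-8, 3, -4, 0, 0, 0, 0], [-12, 3, -4, 0, 0, 0, 0], [-16, 3, -4, 0, 0, 0, 0], [-20, 3, -4, 0, 0, 0, 0], [-24, 3, -4, 0, 0, 0, 0], [-27, 3, -4, 0, 0, 0, 0], [-27, 3, -4, 0, 0, 0, 0]]}}

```text
clock: 18.2
tcp_pos: [0.5695, 0.2303, 0.1147]
orientation: [2.4, 2.027, 0.0]
contact_force: [0.8, 1.3, 0.3]
grip_width: 0.0
gripper_force: 0.5
```

```bash
python3 st.py
```

```text
t 18.2 s 99.7 n 3.1 z 0.1147 F s,n,z 1.5 0.6 0.3
blue 1 112 top: s -0.0003 z 0.1137 zp97 0.1139
red 1 123 top: s 0.0807 z 0.1557 zp97 0.1571
red -1 89 top: s -0.0947 z 0.1514 zp97 0.1525
```

>>> {"op": "step_arm", "data": {"moves": [[-2, -1, 1, 0, 0, 0, 0], [-4, -2, 2, 0, 0, 0, 0], [-6, -3, 4, 0, 0, 0, 0], [-8, -3, 4, 0, 0, 0, 0], [-10, -3, 4, 0, 0, 0, 0], [-12, -3, 4, 0, 0, 0, 0], [-12, -3, 4, 0, 0, 0, 0]]}}

```text
clock: 18.95
tcp_pos: [0.5643, 0.2187, 0.1105]
orientation: [-2.401, -2.026, 0.001]
contact_force: [0.2, 1.4, 0.6]
grip_width: 0.0001
gripper_force: 0.3
```

>>> {"op": "step_arm", "data": {"moves": [[-2, 0, 0, 0, 0, 0, 0], [-4, 0, 0, 0, 0, 0, 0], [-6, 0, 0, 0, 0, 0, 0], [-8, 0, 0, 0, 0, 0, 0], [-8, 0, 0, 0, 0, 0, 0]]}}

```text
clock: 19.45
tcp_pos: [0.5631, 0.211, 0.1105]
orientation: [2.4, 2.027, -0.0]
contact_force: [0.2, 1.5, 0.4]
grip_width: 0.0003
gripper_force: 0.4
```

```bash
python3 st.py
```

```text
t 19.45 s 79.6 n 0.0 z 0.1105 F s,n,z 1.5 -0.0 0.4
blue 1 110 top: s -0.002 z 0.114 zp97 0.1143
red 1 101 top: s 0.0615 z 0.1575 zp97 0.1581
red -1 87 top: s -0.0939 z 0.1513 zp97 0.152
```

>>> {"op": "step_arm", "data": {"moves": [[-2, 0, 0, 0, 0, 0, 0], [-4, 0, 0, 0, 0, 0, 0], [-6, 0, 0, 0, 0, 0, 0], [-8, 0, 0, 0, 0, 0, 0], [-8, 0, 0, 0, 0, 0, 0]]}}

```text
clock: 20.0
tcp_pos: [0.5618, 0.2041, 0.1105]
orientation: [-2.399, -2.027, -0.001]
contact_force: [0.9, 3.8, -1.8]
grip_width: -0.0001
gripper_force: 2.0
```

>>> {"op": "step_arm", "data": {"moves": [[-2, 0, 0, 0, 0, 0, 0], [-4, 0, 0, 0, 0, 0, 0], [-6, 0, 0, 0, 0, 0, 0], [-6, 0, 0, 0, 0, 0, 0]]}}

```text
clock: 20.4
tcp_pos: [0.5609, 0.1987, 0.1106]
orientation: [-2.399, -2.028, -0.002]
contact_force: [0.4, 5.6, -1.6]
grip_width: 0.0002
gripper_force: 2.4
```

```bash
python3 st.py
```

```text
t 20.4 s 67.2 n -0.2 z 0.1106 F s,n,z 5.6 -0.6 -1.6
blue 1 108 top: s -0.0074 z 0.1123 zp97 0.1127
red 1 87 top: s 0.0439 z 0.1549 zp97 0.156
red -1 91 top: s -0.0946 z 0.1516 zp97 0.1525
```

>>> {"op": "step_arm", "data": {"moves": [[10, 0, 0, 0, 0, 0, 0], [10, 0, -40, 0, 0, 0, 0], [10, 0, -80, 0, 0, 0, 0], [-20, 0, -90, 0, 0, 0, 0], [-65, 0, -90, 0, 0, 0, 0], [-110, 0, -90, 0, 0, 0, 0], [-155, 0, -90, 0, 0, 0, 0], [-194, 0, -90, 0, 0, 0, 0]]}}

```text
clock: 21.25
tcp_pos: [0.5274, 0.0032, 0.2007]
orientation: [2.402, 2.025, -0.002]
contact_force: [-0.2, 0.8, 0.5]
grip_width: 0.0
gripper_force: 0.0
```

>>> {"op": "step_arm", "data": {"moves": [[0, 0, 0, 0, 0, 0, 0], [0, 0, 0, 0, 0, 0, 0], [0, 0, 40, 0, 0, 0, 0], [0, 0, 75, 0, 0, 0, 0], [0, 0, 90, 0, 0, 0, 0], [0, 0, 90, 0, 0, 0, 0], [0, 0, 90, 0, 0, 0, 0]]}}

```text
clock: 21.95
tcp_pos: [0.5292, 0.0067, 0.1113]
orientation: [2.399, 2.028, 0.0]
contact_force: [1.1, -0.1, 0.5]
grip_width: -0.0001
gripper_force: 0.0
```

```bash
python3 st.py
```

```text
t 21.95 s -127.5 n 1.0 z 0.1113 F s,n,z 0.0 1.1 0.5
blue 1 103 top: s -0.0035 z 0.1127 zp97 0.1132
red 1 66 top: s 0.0439 z 0.1542 zp97 0.1552
red -1 63 top: s -0.0849 z 0.1292 zp97 0.136
```

>>> {"op": "step_arm", "data": {"moves": [[6, -1, 0.5, 0, 0, 0, 0], [11, -1, 0.5, 0, 0, 0, 0], [15, -1, 0.5, 0, 0, 0, 0], [19, -1, 0.5, 0, 0, 0, 0], [23, -1, 0.5, 0, 0, 0, 0], [27, -1, 0.5, 0, 0, 0, 0], [31, -1, 0.5, 0, 0, 0, 0], [35, -1, 0.5, 0, 0, 0, 0]]}}

```text
clock: 22.8
tcp_pos: [0.5334, 0.041, 0.1101]
orientation: [2.4, 2.026, -0.0]
contact_force: [0.2, -2.1, 2.1]
grip_width: 0.0002
gripper_force: 1.3
```

>>> {"op": "step_arm", "data": {"moves": [[2, 0, 0, 0, 0, 0, 0], [4, 0, 0, 0, 0, 0, 0], [6, 0, 0, 0, 0, 0, 0], [8, 0, 0, 0, 0, 0, 0], [10, 0, 0, 0, 0, 0, 0], [12, 0, 0, 0, 0, 0, 0], [12, 0, 0, 0, 0, 0, 0]]}}

```text
clock: 23.5
tcp_pos: [0.5354, 0.0535, 0.11]
orientation: [-2.399, -2.028, -0.0]
contact_force: [0.7, -1.3, 0.8]
grip_width: -0.0
gripper_force: 0.2
```

```bash
python3 st.py
```

```text
t 23.5 s -80.3 n -0.8 z 0.11 F s,n,z -1.2 0.9 0.8
blue 1 110 top: s -0.0066 z 0.1125 zp97 0.1132
red 1 68 top: s 0.0434 z 0.1535 zp97 0.1553
red -1 72 top: s -0.0711 z 0.1262 zp97 0.1266
```

Continuing with the right lever towards its stop in small steps.

>>> {"op": "step_arm", "data": {"moves": [[2, 0, 0, 0, 0, 0, 0], [4, 0, 0, 0, 0, 0, 0], [6, 0, 0, 0, 0, 0, 0], [8, 0, 0, 0, 0, 0, 0], [10, 0, 0, 0, 0, 0, 0], [12, 0, 0, 0, 0, 0, 0], [12, 0, 0, 0, 0, 0, 0]]}}

```text
clock: 24.25
tcp_pos: [0.5373, 0.0651, 0.1099]
orientation: [-2.4, -2.028, -0.0]
contact_force: [-0.7, -1.3, 0.9]
grip_width: 0.0004
gripper_force: 0.6
```

>>> {"op": "step_arm", "data": {"moves": [[1.5, 0, 0, 0, 0, 0, 0], [3, 0, 0, 0, 0, 0, 0], [4.5, 0, 0, 0, 0, 0, 0], [6, 0, 0, 0, 0, 0, 0], [6, 0, 0, 0, 0, 0, 0]]}}

```text
clock: 24.75
tcp_pos: [0.538, 0.0703, 0.1099]
orientation: [2.4, 2.027, -0.001]
contact_force: [-0.5, -4.6, -0.7]
grip_width: 0.0
gripper_force: 1.9
```

>>> {"op": "step_arm", "data": {"moves": [[1.5, 0, 0, 0, 0, 0, 0], [3, 0, 0, 0, 0, 0, 0], [4.5, 0, 0, 0, 0, 0, 0], [6, 0, 0, 0, 0, 0, 0], [6, 0, 0, 0, 0, 0, 0]]}}

```text
clock: 25.25
tcp_pos: [0.5388, 0.0756, 0.1098]
orientation: [2.401, 2.026, -0.002]
contact_force: [-1.4, -5.6, -1.0]
grip_width: -0.0003
gripper_force: 2.5
```

```bash
python3 st.py
```

```text
t 25.25 s -57.9 n -1.2 z 0.1098 F s,n,z -5.7 -0.5 -1.0
blue 1 102 top: s -0.0007 z 0.1114 zp97 0.1121
red 1 51 top: s 0.0433 z 0.1542 zp97 0.155
red -1 84 top: s -0.0558 z 0.1198 zp97 0.1218
```

>>> {"op": "step_arm", "data": {"moves": [[1.5, 0, 0, 0, 0, 0, 0], [3, 0, 0, 0, 0, 0, 0], [4.5, 0, 0, 0, 0, 0, 0], [6, 0, 0, 0, 0, 0, 0], [6, 0, 0, 0, 0, 0, 0]]}}

```text
clock: 25.8
tcp_pos: [0.5396, 0.081, 0.1098]
orientation: [2.401, 2.026, -0.003]
contact_force: [-1.1, -7.3, -0.7]
grip_width: 0.0001
gripper_force: 2.9
```

>>> {"op": "step_arm", "data": {"moves": [[1, 0, 0, 0, 0, 0, 0], [2, 0, 0, 0, 0, 0, 0], [2, 0, 0, 0, 0, 0, 0]]}}

```text
clock: 26.1
tcp_pos: [0.5399, 0.0828, 0.1098]
orientation: [2.401, 2.026, -0.003]
contact_force: [-1.0, -7.0, -0.7]
grip_width: 0.0
gripper_force: 3.1
```

>>> {"op": "step_arm", "data": {"moves": [[1, 0, 0, 0, 0, 0, 0], [2, 0, 0, 0, 0, 0, 0], [2, 0, 0, 0, 0, 0, 0]]}}

```text
clock: 26.4
tcp_pos: [0.5402, 0.0848, 0.1098]
orientation: [2.401, 2.026, -0.003]
contact_force: [-1.4, -6.9, -0.9]
grip_width: -0.0004
gripper_force: 3.1
```

```bash
python3 st.py
```

```text
t 26.4 s -48.6 n -1.3 z 0.1098 F s,n,z -7.0 -0.2 -0.9
blue 1 102 top: s 0.0029 z 0.1088 zp97 0.109
red 1 43 top: s 0.0498 z 0.1361 zp97 0.1555
red -1 91 top: s -0.0494 z 0.1201 zp97 0.1214
```

>>> {"op": "step_arm", "data": {"moves": [[0.5, 0, 0, 0, 0, 0, 0], [1, 0, 0, 0, 0, 0, 0], [1, 0, 0, 0, 0, 0, 0]]}}

```text
clock: 26.75
tcp_pos: [0.5404, 0.0856, 0.1098]
orientation: [2.401, 2.025, -0.004]
contact_force: [-2.0, -7.8, -1.1]
grip_width: 0.0001
gripper_force: 3.3
```

>>> {"op": "step_arm", "data": {"moves": [[0.5, 0, 0, 0, 0, 0, 0], [1, 0, 0, 0, 0, 0, 0], [1, 0, 0, 0, 0, 0, 0]]}}

```text
clock: 27.05
tcp_pos: [0.5406, 0.0865, 0.1098]
orientation: [2.401, 2.025, -0.004]
contact_force: [-1.3, -8.1, -0.6]
grip_width: 0.0001
gripper_force: 3.3
```

>>> {"op": "step_arm", "data": {"moves": [[0.5, 0, 0, 0, 0, 0, 0], [1, 0, 0, 0, 0, 0, 0], [1, 0, 0, 0, 0, 0, 0]]}}

```text
clock: 27.35
tcp_pos: [0.5408, 0.0875, 0.1099]
orientation: [2.401, 2.025, -0.004]
contact_force: [-1.4, -7.7, -0.6]
grip_width: -0.0001
gripper_force: 3.3
```

>>> {"op": "step_arm", "data": {"moves": [[0.5, 0, 0, 0, 0, 0, 0], [1, 0, 0, 0, 0, 0, 0], [1, 0, 0, 0, 0, 0, 0]]}}

```text
clock: 27.65
tcp_pos: [0.5409, 0.0884, 0.1099]
orientation: [2.401, 2.025, -0.004]
contact_force: [-1.7, -7.5, 0.0]
grip_width: -0.0001
gripper_force: 3.4
```

```bash
python3 st.py
```

```text
t 27.65 s -44.9 n -1.2 z 0.1099 F s,n,z -7.6 -0.4 0.0
blue 1 101 top: s -0.0001 z 0.1086 zp97 0.109
red 1 42 top: s 0.054 z 0.1192 zp97 0.1207
red -1 96 top: s -0.0462 z 0.1232 zp97 0.1247
```

>>> {"op": "step_arm", "data": {"moves": [[0.5, 0, 0, 0, 0, 0, 0], [1, 0, 0, 0, 0, 0, 0], [1, 0, 0, 0, 0, 0, 0]]}}

```text
clock: 28.0
tcp_pos: [0.5411, 0.0895, 0.1099]
orientation: [2.401, 2.025, -0.004]
contact_force: [-1.6, -7.5, -0.2]
grip_width: 0.0005
gripper_force: 3.3
```

>>> {"op": "step_arm", "data": {"moves": [[0.5, 0, 0, 0, 0, 0, 0], [1, 0, 0, 0, 0, 0, 0], [1, 0, 0, 0, 0, 0, 0]]}}

```text
clock: 28.3
tcp_pos: [0.5413, 0.0904, 0.1099]
orientation: [2.401, 2.025, -0.004]
contact_force: [-1.5, -9.3, 0.3]
grip_width: -0.0003
gripper_force: 3.4
```

>>> {"op": "step_arm", "data": {"moves": [[0.5, 0, 0, 0, 0, 0, 0], [1, 0, 0, 0, 0, 0, 0], [1, 0, 0, 0, 0, 0, 0]]}}

```text
clock: 28.6
tcp_pos: [0.5414, 0.0914, 0.1099]
orientation: [2.401, 2.025, -0.004]
contact_force: [-1.3, -8.2, 0.8]
grip_width: -0.0001
gripper_force: 3.3
```

>>> {"op": "step_arm", "data": {"moves": [[0.4, 0, 0, 0, 0, 0, 0], [0.7, 0, 0, 0, 0, 0, 0], [0.7, 0, 0, 0, 0, 0, 0]]}}

```text
clock: 28.9
tcp_pos: [0.5416, 0.0921, 0.1099]
orientation: [2.401, 2.025, -0.004]
contact_force: [-2.1, -7.7, -0.5]
grip_width: 0.0001
gripper_force: 3.4
```

>>> {"op": "step_arm", "data": {"moves": [[0.5, 0, 0, 0, 0, 0, 0], [1, 0, 0, 0, 0, 0, 0], [1, 0, 0, 0, 0, 0, 0]]}}

```text
clock: 29.2
tcp_pos: [0.5418, 0.093, 0.1099]
orientation: [2.401, 2.025, -0.004]
contact_force: [-1.9, -8.9, 0.7]
grip_width: -0.0002
gripper_force: 3.5
```

>>> {"op": "step_arm", "data": {"moves": [[0.5, 0, 0, 0, 0, 0, 0], [1, 0, 0, 0, 0, 0, 0], [1, 0, 0, 0, 0, 0, 0]]}}

```text
clock: 29.5
tcp_pos: [0.5419, 0.0941, 0.11]
orientation: [2.401, 2.025, -0.003]
contact_force: [-3.1, -8.1, 0.7]
grip_width: -0.0
gripper_force: 3.4
```

```bash
python3 st.py
```

```text
t 29.5 s -39.2 n -1.2 z 0.11 F s,n,z -8.5 -1.7 0.7
blue 1 102 top: s 0.0016 z 0.1074 zp97 0.108
red 1 41 top: s 0.0538 z 0.1199 zp97 0.1213
red -1 109 top: s -0.0419 z 0.1224 zp97 0.1242
```

>>> {"op": "step_arm", "data": {"moves": [[0.5, 0, 0, 0, 0, 0, 0], [1, 0, 0, 0, 0, 0, 0], [1, 0, 0, 0, 0, 0, 0]]}}

```text
clock: 29.85
tcp_pos: [0.5422, 0.0951, 0.11]
orientation: [2.401, 2.025, -0.003]
contact_force: [-1.7, -7.8, 0.6]
grip_width: -0.0003
gripper_force: 3.4
```

>>> {"op": "step_arm", "data": {"moves": [[0.5, 0, 0, 0, 0, 0, 0], [1, 0, 0, 0, 0, 0, 0], [1, 0, 0, 0, 0, 0, 0]]}}

```text
clock: 30.15
tcp_pos: [0.5423, 0.0961, 0.11]
orientation: [2.401, 2.025, -0.003]
contact_force: [-1.3, -7.6, 0.3]
grip_width: -0.0002
gripper_force: 3.4
```

>>> {"op": "step_arm", "data": {"moves": [[0.5, 0, 0, 0, 0, 0, 0], [1, 0, 0, 0, 0, 0, 0]]}}

```text
clock: 30.35
tcp_pos: [0.5425, 0.0965, 0.11]
orientation: [2.401, 2.024, -0.004]
contact_force: [-2.4, -9.2, 1.3]
grip_width: 0.0001
gripper_force: 4.3
```

>>> {"op": "step_arm", "data": {"moves": [[0.5, 0, 0, 0, 0, 0, 0], [1, 0, 0, 0, 0, 0, 0]]}}

```text
clock: 30.55
tcp_pos: [0.5424, 0.0967, 0.11]
orientation: [2.401, 2.023, -0.005]
contact_force: [-2.1, -12.3, 1.5]
grip_width: 0.0
gripper_force: 5.1
```

```bash
python3 st.py
```

```text
t 30.55 s -36.6 n -1.1 z 0.11 F s,n,z -12.5 0.0 1.5
blue 1 102 top: s 0.0035 z 0.1071 zp97 0.1074
red 1 40 top: s 0.054 z 0.1202 zp97 0.1229
red -1 109 top: s -0.0399 z 0.1224 zp97 0.1241
```

>>> {"op": "step_arm", "data": {"moves": [[0.5, 0, 0, 0, 0, 0, 0], [1, 0, 0, 0, 0, 0, 0], [1, 0, 0, 0, 0, 0, 0]]}}

```text
clock: 30.9
tcp_pos: [0.5425, 0.0967, 0.1099]
orientation: [2.402, 2.022, -0.006]
contact_force: [-2.7, -12.6, 2.1]
grip_width: 0.0
gripper_force: 5.6
```

>>> {"op": "step_arm", "data": {"moves": [[-10, 0, 0, 0, 0, 0, 0], [-14, 0, -40, 0, 0, 0, 0], [-14, 1, -80, 0, 0, 0, 0], [20, 1, -80, 0, 0, 0, 0], [65, 1, -80, 0, 0, 0, 0], [105, 1, -80, 0, 0, 0, 0], [124, 1, -80, 0, 0, 0, 0], [124, 1, -80, 0, 0, 0, 0]]}}

```text
clock: 31.7
tcp_pos: [0.5648, 0.228, 0.1897]
orientation: [-2.392, -2.034, -0.002]
contact_force: [1.0, -0.5, -0.1]
grip_width: 0.0002
gripper_force: 0.0
```

>>> {"op": "step_arm", "data": {"moves": [[0, 0, 0, 0, 0, 0, 0], [0, 0, 40, 0, 0, 0, 0], [0, 0, 70, 0, 0, 0, 0], [0, 0, 80, 0, 0, 0, 0], [0, 0, 80, 0, 0, 0, 0]]}}

```text
clock: 32.2
tcp_pos: [0.5644, 0.2211, 0.1093]
orientation: [-2.402, -2.024, 0.004]
contact_force: [-0.6, -0.5, 0.3]
grip_width: -0.0001
gripper_force: 0.0
```

```bash
python3 st.py
```

```text
t 32.2 s 89.9 n -0.4 z 0.1093 F s,n,z -0.6 -0.5 0.3
blue 1 109 top: s 0.0022 z 0.1073 zp97 0.1082
red 1 78 top: s 0.0438 z 0.1552 zp97 0.1562
red -1 155 top: s -0.0254 z 0.1418 zp97 0.1439
```

>>> {"op": "step_arm", "data": {"moves": [[-4, 0, 0, 0, 0, 0, 0], [-9, 0, 0, 0, 0, 0, 0], [-14, 0, 0, 0, 0, 0, 0], [-18, 0, 0, 0, 0, 0, 0], [-21, 0, 0, 0, 0, 0, 0], [-23, 0, 0, 0, 0, 0, 0], [-25, 0, 0, 0, 0, 0, 0]]}}

```text
clock: 32.95
tcp_pos: [0.5611, 0.199, 0.1101]
orientation: [-2.399, -2.027, -0.001]
contact_force: [0.6, 2.6, -0.3]
grip_width: 0.0002
gripper_force: 1.2
```

>>> {"op": "step_arm", "data": {"moves": [[-2, 0, 0, 0, 0, 0, 0], [-4, 0, 0, 0, 0, 0, 0], [-6, 0, 0, 0, 0, 0, 0], [-6, 0, 0, 0, 0, 0, 0]]}}

```text
clock: 33.35
tcp_pos: [0.5599, 0.1923, 0.1101]
orientation: [-2.4, -2.027, 0.0]
contact_force: [0.9, 1.3, -0.3]
grip_width: -0.0002
gripper_force: 0.8
```

>>> {"op": "step_arm", "data": {"moves": [[-2, 0, 0, 0, 0, 0, 0], [-4, 0, 0, 0, 0, 0, 0], [-6, 0, 0, 0, 0, 0, 0], [-6, 0, 0, 0, 0, 0, 0]]}}

```text
clock: 33.75
tcp_pos: [0.5592, 0.1877, 0.1102]
orientation: [-2.399, -2.027, -0.002]
contact_force: [-0.0, 6.1, -0.8]
grip_width: -0.0004
gripper_force: 2.3
```

```bash
python3 st.py
```

```text
t 33.75 s 56.0 n 0.0 z 0.1102 F s,n,z 6.0 -1.0 -0.8
blue 1 105 top: s 0.0014 z 0.1069 zp97 0.1076
red 1 72 top: s 0.0322 z 0.1491 zp97 0.1495
red -1 157 top: s -0.0254 z 0.1413 zp97 0.1438
```

>>> {"op": "step_arm", "data": {"moves": [[-2, 0, 0, 0, 0, 0, 0], [-4, 0, 0, 0, 0, 0, 0], [-6, 0, 0, 0, 0, 0, 0], [-6, 0, 0, 0, 0, 0, 0]]}}

```text
clock: 34.2
tcp_pos: [0.5584, 0.1822, 0.1104]
orientation: [-2.398, -2.028, -0.003]
contact_force: [0.9, 6.5, 0.6]
grip_width: 0.0
gripper_force: 2.7
```

>>> {"op": "step_arm", "data": {"moves": [[-1.5, 0, 0, 0, 0, 0, 0], [-3, 0, 0, 0, 0, 0, 0], [-4, 0, 0, 0, 0, 0, 0], [-4, 0, 0, 0, 0, 0, 0]]}}

```text
clock: 34.6
tcp_pos: [0.5578, 0.1784, 0.1105]
orientation: [-2.398, -2.028, -0.004]
contact_force: [0.6, 7.2, 0.3]
grip_width: 0.0
gripper_force: 2.8
```

>>> {"op": "step_arm", "data": {"moves": [[-1, 0, 0, 0, 0, 0, 0], [-2, 0, 0, 0, 0, 0, 0], [-2, 0, 0, 0, 0, 0, 0]]}}

```text
clock: 34.9
tcp_pos: [0.5575, 0.1766, 0.1105]
orientation: [-2.398, -2.028, -0.004]
contact_force: [0.6, 7.8, 0.7]
grip_width: 0.0002
gripper_force: 3.0
```

```bash
python3 st.py
```

```text
t 34.9 s 44.8 n 0.3 z 0.1105 F s,n,z 7.8 -0.7 0.7
blue 1 101 top: s -0.0036 z 0.1051 zp97 0.1052
red 1 64 top: s 0.0233 z 0.1436 zp97 0.1446
red -1 156 top: s -0.0257 z 0.1412 zp97 0.1438
```

>>> {"op": "step_arm", "data": {"moves": [[-1, 0, 0, 0, 0, 0, 0], [-2, 0, 0, 0, 0, 0, 0], [-2, 0, 0, 0, 0, 0, 0]]}}

```text
clock: 35.25
tcp_pos: [0.5574, 0.1752, 0.1106]
orientation: [-2.397, -2.028, -0.005]
contact_force: [-0.2, 7.0, 0.2]
grip_width: -0.0001
gripper_force: 3.4
```

>>> {"op": "step_arm", "data": {"moves": [[-0.5, 0, 0, 0, 0, 0, 0], [-1, 0, 0, 0, 0, 0, 0], [-1, 0, 0, 0, 0, 0, 0]]}}

```text
clock: 35.55
tcp_pos: [0.5573, 0.175, 0.1107]
orientation: [-2.396, -2.029, -0.006]
contact_force: [1.4, 9.5, 0.7]
grip_width: -0.0003
gripper_force: 4.1
```

>>> {"op": "step_arm", "data": {"moves": [[-0.5, 0, 0, 0, 0, 0, 0], [-1, 0, 0, 0, 0, 0, 0], [-1, 0, 0, 0, 0, 0, 0]]}}

```text
clock: 35.85
tcp_pos: [0.5574, 0.1748, 0.1109]
orientation: [-2.396, -2.029, -0.008]
contact_force: [1.6, 10.9, 1.0]
grip_width: -0.0002
gripper_force: 4.7
```

>>> {"op": "step_arm", "data": {"moves": [[-0.5, 0, 0, 0, 0, 0, 0], [-1, 0, 0, 0, 0, 0, 0], [-1, 0, 0, 0, 0, 0, 0]]}}

```text
clock: 36.15
tcp_pos: [0.5573, 0.1746, 0.111]
orientation: [-2.395, -2.029, -0.009]
contact_force: [1.1, 13.3, 1.6]
grip_width: 0.0003
gripper_force: 5.4
```

```bash
python3 st.py
```

```text
t 36.15 s 42.8 n 0.4 z 0.111 F s,n,z 13.3 -1.1 1.6
blue 1 103 top: s -0.0019 z 0.1055 zp97 0.1059
red 1 68 top: s 0.0227 z 0.1429 zp97 0.1438
red -1 153 top: s -0.0254 z 0.141 zp97 0.1432
```

>>> {"op": "step_arm", "data": {"moves": [[4, 0, 0, 0, 0, 0, 0], [14, 0, 0, 0, 0, 0, 0], [16, 0, -40, 0, 0, 0, 0], [16, 0, -85, 0, 0, 0, 0], [16, 0, -130, 0, 0, 0, 0], [16, 0, -150, 0, 0, 0, 0], [16, 0, -150, 0, 0, 0, 0]]}}

```text
clock: 36.9
tcp_pos: [0.5607, 0.1849, 0.2631]
orientation: [2.4, 2.024, 0.007]
contact_force: [0.5, 0.3, -0.5]
grip_width: -0.0001
gripper_force: 0.0
```

```bash
python3 st.py
```

```text
t 36.9 s 53.5 n 2.0 z 0.2631 F s,n,z 0.4 0.4 -0.5
blue 1 105 top: s -0.0014 z 0.1053 zp97 0.1056
red 1 59 top: s 0.0226 z 0.1439 zp97 0.1445
red -1 154 top: s -0.0257 z 0.1419 zp97 0.1439
```

Both levers stayed closed (tips at about ±24 mm, 143 mm high), and the grip's top is at 105 mm, which puts its centre at 96 mm. Handing in.

```bash
python3 -c "
from bench import r
print(r.hand_in())"
```

```text
the job is handed in; nothing more can be done
None
```

The card is pressed fully home with its grip about 96 mm above the frame origin, both levers are closed against their stops (pushed with at most about 13 N), and the job was handed in at about 37 s; I was not shown the verdict.

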